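# Draw the push rod out of its guide unit and lay it in the V-blocks

## Task

Draw the push rod all the way out of the guide unit, pulling it endwise through the bearing barrel and the front plate a stroke at a time, and lay it gently down in both V-blocks of the stand with about the same overhang at each end. Do not let the rod touch the bench, and leave the other things on the bench where they lie.

Things in the scene. Friction and masses are not known exactly. Their poses are not given: they have to be found in the camera images.
- guide_unit: Aluminium pusher guide unit, screwed down (cannot move). Origin: centre of the underside of its base plate (120 mm along x, 370 along y, 15 thick); z up. The rod runs along its y axis at x = 0, z = 65 mm, and comes out towards -y. Along y: round barrel +165 to -35 mm, open window -35 to -135, upright front plate -135 to -165, base plate ends at -185.
- barrel_mouth (a point): Centre of the bore at the window end of the dark bearing barrel (y = -35 mm, z = 65 mm of the unit). Barrel: 200 mm long, outside 34 mm, bore 18.5 mm, held in two clamp saddles 64 mm wide that rise to z = 95 mm with their screws.
- window_mid (a point): Middle of the window between barrel and front plate, on the bores' centre line (y = -85 mm, z = 65 mm of the unit). The window is 100 mm long; in it the bare rod can be gripped from above, 50 mm of free height below its centre, nothing at its sides.
- plate_bore (a point): Centre of the front plate's bore on its outer face (y = -165 mm, z = 65 mm of the unit). The plate is 30 mm thick, 100 mm wide, rises to z = 95 mm; bore 18.5 mm. Beyond it, outside the unit, the rod is free to be gripped.
- push_rod: Plain bright steel bar, 16 mm diameter, 300 mm long, about 0.47 kg (+-20%), both ends alike; origin at its middle, y axis along it. It starts loose in barrel and front plate, about 1 mm below the bores' centre, leading end 8 to 24 mm inside the plate's outer face; slides with light friction. Barrel guides it until 170 mm stand out of the plate. Hangs level only if held near its middle.
- rod_end_out (a point): Centre of the rod's leading end face, the one that comes out first (rod y = -150 mm).
- rod_end_in (a point): Centre of the rod's other end face, inside the barrel at the start (rod y = +150 mm).
- v_stand: Checking stand, fixed: dark base plate (70 mm along x, 260 along y, 15 thick), two bright steel V-blocks (56 mm wide along x, 40 long along y, tops at z = 55 mm) centred at y = +90 and -90 mm, 140 mm clear between them. Origin: centre of its underside; z up. Both 90-degree grooves run along y at x = 0, 30 mm wide at the top, 15 mm deep.
- v_mid (a point): Where the middle of the rod's axis lies when the rod rests centred in both V-blocks (x = 0, y = 0, z = 51.3 mm of the stand).
- coupling: Bystander: steel coupling ring, 38 mm diameter, 18 mm high, origin under its centre.
- hex_key: Bystander: L-shaped dark hex key, 6 mm thick, 100 by 28 mm, lying flat; origin under the middle of the long leg.
- bored_plate: Bystander: aluminium plate 100 x 120 x 20 mm with a 50 mm bore; origin under its centre.
- deburr_tool: Bystander: brass-handled deburring tool, 15 mm thick, about 140 mm long, lying; origin under its handle.
- oil_bottle: Bystander: white bottle with black cap, 52 mm diameter, 130 mm high, standing.

How it is judged:
By the outcome, as a careful person would: the job done as asked, in the order asked, and still so for the second after the job is handed in, with the robot touching nothing.
It also fails if it takes over 56 s, if anything falls off the work surface, if the arm or the gripper's body presses on something with over 40 N, if the wrist force passes 120 N, or if a joint passes its speed limit or range.

## Robot

A 6-joint arm with a two-finger parallel gripper is mounted at the origin on the work surface. World frame = base frame: x ahead of the robot, y to its left, z up, the work surface at z = 0. Lengths are in mm, angles in rad, forces in N, time in s.
With the tool pointing down it reaches from about 275 to 750 mm from the base axis. Payload 10.2 kg.
Tool frame: the origin (TCP) lies midway between the tips of the shut fingers; the grasp point (between the pads) lies 19 mm behind it; x points along the fingers, y is the direction in which the jaws open and shut, and the axes are right-handed (so a half turn about x gives the same grasp; the last joint's range is limited). The gripper opens to 85 mm and grips with 20 to 120 N. Pads are 22 mm wide; open, the fingers measure 114 mm over their backs; the gripper's body (76 mm by 85 mm) begins 54 mm behind the grasp point. The pads swing forward as they close: fully open they stand 13 mm farther back than shut.
Start: joints at [1.035, 0.313, 1.498, -0, 1.331, -0.223], TCP at [161.568, 499.527, 231.294] pointing down, gripper open.
Joint ranges: [-2.94, 2.94], [-0.97, 2.17], [0.19, 2.56], [-1.23, 4.37], [0.02, 3.11], [-2.88, 2.88]. Speed limits (rad/s): [2.39, 2.39, 3.01, 3.14, 3.14, 3.14].

## Interface

Orientations are given as a unit quaternion [w, x, y, z].
In Python, from rig import sense, capture, get_calibration, finish_job gives the robot as it stands.
- The arm moves only by the tool jog_arm, never from a script. Its argument "increments" is a list of rows, each an object of numbers: "rx", "ry", "rz": the turn, a rotation vector about the tool's x, y, z in rad; "x", "y", "z": the shift along the tool's x, y, z in mm; "hand": the finger opening in mm, from 0 to 85.4. A call has 1 to 5 rows; each row shifts and turns the commanded pose from where the row before left it, along the tool's axes as they then stand; what a row does not reach is not made up. A row lasts 1/8 s, in which the tool goes at most 62.5 mm and 10.7 degrees, less where a joint would pass 70% of its speed; a pose out of reach is approached as far as the arm can. A call with a gripper value outside its range is refused whole. The fingers move at their own pace and stop on an object; "force" is the grip in N (left out, the last holds). Time passes only in rows, so rows that do not move let the fingers close. It gives the time, the measured TCP pose, the force and the opening at its end, in the units of the state.
- sense(): the state, without advancing time (a new reading comes with each control period).
- capture(name): name is "side" or "top"; returns the picture (400x640x3 uint8, red, green, blue); there is no depth.
- get_calibration(name): a dict with "camera_matrix" (3x3 intrinsics, pixels), "D" ([k1, k2, p1, p2, k3] as OpenCV has them; the pictures are not rectified), "R" (3x3) and "t" (3): a world point X has camera coordinates R X + t. Camera axes: x right, y down, z forward; pixel columns grow to the right and rows downward; lengths in mm; the calibration is good to about 2 mm. A picture is of the moment at which its call begins. get_calibration takes no time and is no camera call.
- finish_job(): hands the job in, once; it reports no verdict.
The state is a dict: "time_s": time; "joints": joint angles; "dq": joint speeds; "tau": joint torques, N m; "eef_pos": TCP position; "ee_rot": TCP orientation; "force": force on the tool from outside, world axes, zero at the start; "wrist_torque": the same for the moment, N m; "grip_width": opening from 0.0 (shut) to 1.0 (fully open).
Only numpy, scipy, OpenCV 4.12 (cv2) and the standard library are available. Lean on these libraries where they do the work, as an engineer would, in place of code of your own. Each camera call takes 0.05 s, during which the arm holds its last target.

## Working session

There is one attempt and no reset: what is moved stays moved. The work goes in short steps, Python scripts to look and compute and a tool call to move; the robot and the scene stay as the last step left them, time stands still between calls to the robot, and variables do not carry over. Pictures are saved under pics/ and viewed, and the job is handed in when it is done.

Besides the shell and the picture viewer there is one more tool, called after "Emit:" as name(argument=value, ...), one argument or row to a line, values as JSON. jog_arm: Moves the arm, as the interface text tells. Its arguments: {"type":"object","properties":{"increments":{"type":"array","items":{"type":"object","properties":{"rx":{"type":"number"},"ry":{"type":"number"},"rz":{"type":"number"},"x":{"type":"number"},"y":{"type":"number"},"z":{"type":"number"},"hand":{"type":"number"}}}},"force":{"type":"number"}},"required":["increments"]}

```bash
mkdir -p pics; ls; python3 - <<'E'
from rig import sense,capture,get_calibration
import cv2,numpy as np
for n in("side","top"):
    im=capture(n); cv2.imwrite(f"pics/{n}0.png",im[:,:,::-1])
    c=get_calibration(n); print(n,{k:np.round(v,4).tolist() for k,v in c.items() if k in("camera_matrix","D","R","t")})
print(sense())
E
```

```text
pics
side {'camera_matrix': [[474.0283, 0.0, 324.6965], [0.0, 474.0283, 191.8746], [0.0, 0.0, 1.0]], 'D': [-0.0472, 0.0, 0.0, 0.0, 0.0], 'R': [[0.7922, -0.6103, -0.0022], [-0.4418, -0.571, -0.692], [0.4211, 0.5491, -0.7219]], 't': [-460.6824, 268.5044, 910.4574]}
top {'camera_matrix': [[518.5691, 0.0, 320.9387], [0.0, 518.5691, 199.5068], [0.0, 0.0, 1.0]], 'D': [-0.0627, 0.0, 0.0, 0.0, 0.0], 'R': [[0.0135, -0.9999, -0.0052], [-0.9808, -0.0122, -0.1945], [0.1945, 0.0077, -0.9809]], 't': [-26.8201, 558.6037, 1412.2165]}
{'time_s': 0.1, 'joints': array([ 1.03458618e+00,  3.13376380e-01,  1.49833174e+00,  9.55140277e-06,
        1.33102154e+00, -2.23428874e-01]), 'dq': array([-0.00047664, -0.00202546, -0.00247823, -0.00024819, -0.00038882,
        0.00080244]), 'tau': array([ 1.42937795e-03, -4.12897611e+01, -2.60138029e+01, -2.44955772e-04,
        3.10228708e-03,  1.89978874e-05]), 'eef_pos': array([161.45203128, 499.322566  , 230.8124077 ]), 'ee_rot': array([ 0.69832485,  0.1097633 ,  0.69862902, -0.11050755]), 'force': array([ 0.46524327,  0.54470249, -0.12498996]), 'wrist_torque': array([-0.01208594,  0.06805098,  0.0221798 ]), 'grip_width': 0.9996210178005168}
```

```bash
ls -la .
```

```text
total 12
drwxr-xr-x  3 agent agent 4096 Dec  7 16:59 .
drwxr-xr-x 23 root  root  4096 Dec  7 16:59 ..
drwxr-xr-x  2 agent agent 4096 Dec  7 16:59 pics
```

View pics/side0.png

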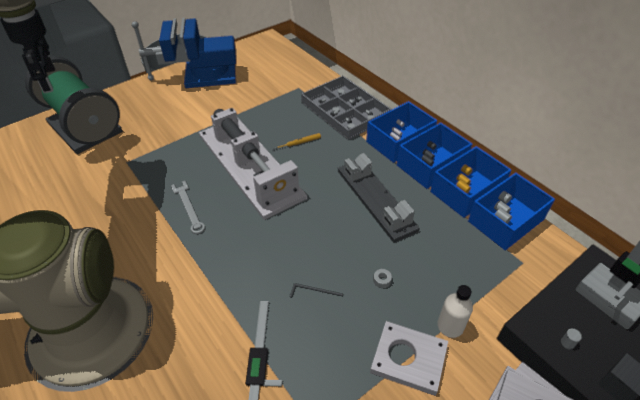

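View pics/top0.png

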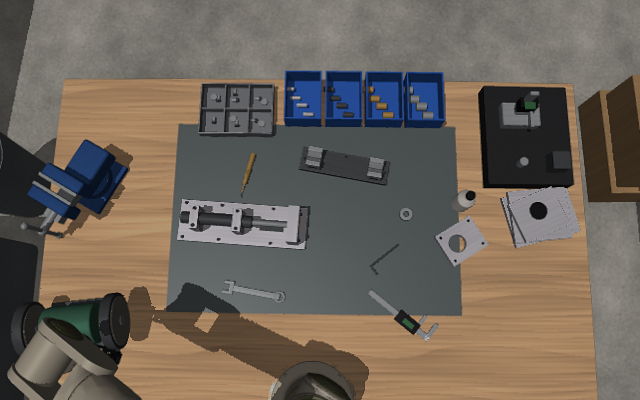

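The top view shows the guide unit at about (180-308, 200-248), its front plate at the right near (303,222), and the stand at (300-390, 148-184). The side view agrees. I'll zoom in on both.

```bash
python3 - <<'E'
import cv2
t=cv2.imread("pics/top0.png"); s=cv2.imread("pics/side0.png")
cv2.imwrite("pics/tg.png",cv2.resize(t[190:260,170:320],None,fx=5,fy=5,interpolation=cv2.INTER_CUBIC))
cv2.imwrite("pics/ts.png",cv2.resize(t[135:195,290:400],None,fx=7,fy=7,interpolation=cv2.INTER_CUBIC))
cv2.imwrite("pics/sg.png",cv2.resize(s[100:225,190:320],None,fx=4.5,fy=4.5,interpolation=cv2.INTER_CUBIC))
cv2.imwrite("pics/ss.png",cv2.resize(s[140:250,325:430],None,fx=5,fy=5,interpolation=cv2.INTER_CUBIC))
E
```

```text
(no output)
```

View pics/tg.png

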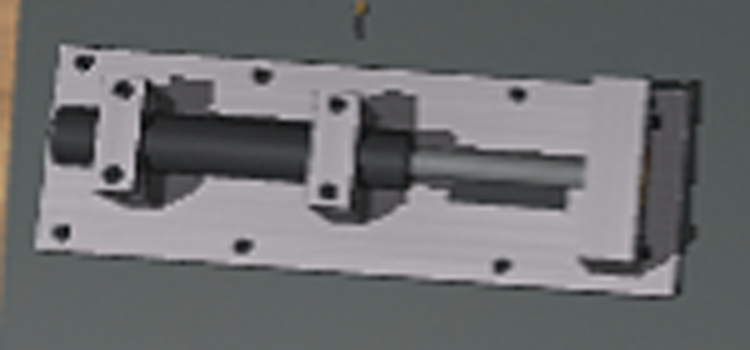

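View pics/ts.png

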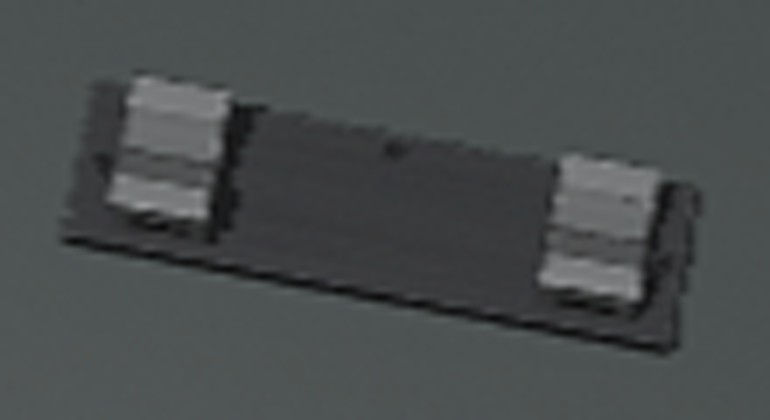

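View pics/sg.png

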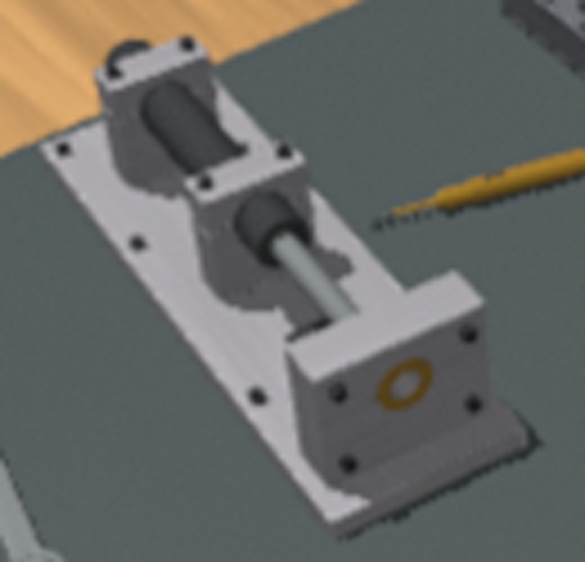

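View pics/ss.png

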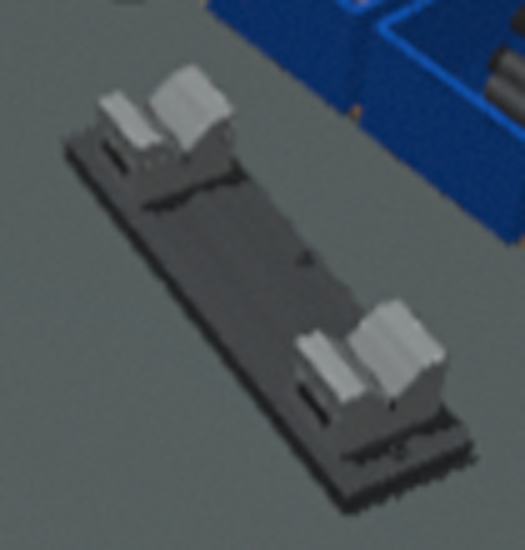

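```bash
cat > h.py <<'E'
import cv2,numpy as np
from rig import get_calibration
def ray(n,px):
    c=get_calibration(n);K=np.array(c["camera_matrix"]);D=np.array(c["D"]);R=np.array(c["R"]);t=np.array(c["t"])
    u=cv2.undistortPoints(np.array(px,float).reshape(-1,1,2),K,D).reshape(-1,2)
    d=np.c_[u,np.ones(len(u))]@R; o=-R.T@t
    return o,d
def onplane(n,px,z):
    o,d=ray(n,px); z=np.broadcast_to(z,len(d)); s=(z-o[2])/d[:,2]
    return o+d*s[:,None]
def proj(n,X):
    c=get_calibration(n);R=np.array(c["R"]);t=np.array(c["t"])
    return cv2.projectPoints(np.array(X,float).reshape(-1,1,3),cv2.Rodrigues(R)[0],t,np.array(c["camera_matrix"]),np.array(c["D"]))[0].reshape(-1,2)
def uncrop(P,f,o): return (np.array(P,float)+.5)/f-.5+np.array(o)
def rigid(m,w):
    a=m-m.mean(0);b=w-w.mean(0)
    th=np.arctan2((a[:,0]*b[:,1]-a[:,1]*b[:,0]).sum(),(a*b).sum())
    Rm=np.array([[np.cos(th),-np.sin(th)],[np.sin(th),np.cos(th)]])
    t=w.mean(0)-Rm@m.mean(0); return th,t,w-(m@Rm.T+t)
E
python3 - <<'E'
from h import *
np.set_printoptions(suppress=True,precision=1)
S={
"g_top":("top",5,(170,190),[(62,45,60,185,15),(37,248,-60,185,15),(675,297,-60,-185,15),(648,82,50,-165,95),(632,262,-50,-165,95),(595,78,50,-135,95),(580,257,-50,-135,95)]),
"g_side":("side",4.5,(190,100),[(42,148,-60,185,15),(335,520,-60,-185,15),(532,435,60,-185,15),(312,382,-50,-165,95),(487,300,50,-165,95),(455,272,50,-135,95),(288,350,-50,-135,95),(405,383,0,-165,65)]),
"s_top":("top",7,(290,135),[(65,232,-35,130,15),(672,345,-35,-130,15),(700,190,35,-130,15),(95,85,35,130,15),(133,77,28,110,55),(232,92,28,70,55),(110,205,-28,110,55),(208,220,-28,70,55),(562,155,28,-70,55),(660,170,28,-110,55),(540,285,-28,-70,55),(640,300,-28,-110,55)]),
"s_side":("side",5,(325,140),[(345,500,-35,-130,15),(65,145,-35,130,15),(470,450,35,-130,15),(98,100,-28,110,55),(150,145,-28,70,55),(235,110,28,70,55),(190,68,28,110,55),(297,342,-28,-70,55),(350,402,-28,-110,55),(445,352,28,-110,55),(398,300,28,-70,55)])}
for o in "gs":
  M=[];W=[]
  for k in S:
    if k[0]!=o: continue
    n,f,of,L=S[k];L=np.array(L,float)
    w=onplane(n,uncrop(L[:,:2],f,of),L[:,4])[:,:2]
    th,t,r=rigid(L[:,2:4],w);print(k,th,round(th,4),t);print(r.round(1).tolist())
    M.append(L[:,2:4]);W.append(w)
  th,t,r=rigid(np.vstack(M),np.vstack(W));print("both",round(th,4),t)
E
```

```text
g_top -0.06266025027609665 -0.0627 [493.  206.6]
[[-0.1, -0.2], [0.2, -0.8], [0.6, -0.2], [-0.6, 0.8], [-0.0, 1.1], [-0.6, 0.0], [0.4, -0.6]]
g_side -0.061400303564705654 -0.0614 [495.2 207.7]
[[-0.2, -2.2], [2.3, 1.3], [-2.1, -4.9], [-0.8, 1.7], [1.8, 3.1], [-0.9, 0.7], [-0.2, -1.7], [0.0, 2.0]]
both -0.0606 [494.1 207.2]
s_top -0.17259028649307823 -0.1726 [671.4 -86.1]
[[2.2, -0.9], [1.2, 0.4], [-0.5, -0.1], [-2.3, -0.2], [-0.5, 0.9], [0.4, -0.7], [-0.1, -0.3], [0.9, -1.2], [-0.8, 1.3], [0.2, 0.4], [-0.8, 0.9], [0.3, -0.4]]
s_side -0.17804580280402718 -0.178 [672.2 -84.9]
[[-0.9, -0.6], [-2.4, -3.2], [-5.7, -1.9], [0.3, 0.4], [6.8, -0.6], [0.8, 3.0], [-3.5, 0.5], [1.2, -0.5], [2.7, -1.3], [1.1, 4.0], [-0.4, 0.2]]
both -0.1751 [671.8 -85.5]
```

```bash
cat >> h.py <<'E'
from rig import sense
from scipy.spatial.transform import Rotation as Ro
G=np.array([493.5,206.9]);GY=-0.062; V=np.array([671.6,-85.7]);VY=-0.174
def w(o,yaw,x,y,z): 
    c,s=np.cos(yaw),np.sin(yaw); return np.array([o[0]+c*x-s*y,o[1]+s*x+c*y,z])
def gu(x,y,z): return w(G,GY,x,y,z)
def vu(x,y,z): return w(V,VY,x,y,z)
def plan(target,yaw,s=None):
    """tool x down, tool y along +-(unit x); prints rotvec and shift (before-turn axes / after-turn axes)"""
    s=s or sense(); q=s["ee_rot"]; R=Ro.from_quat([q[1],q[2],q[3],q[0]]).as_matrix()
    best=None
    for sg in(1,-1):
        yv=sg*np.array([np.cos(yaw),np.sin(yaw),0]);xv=np.array([0,0,-1.]);Rt=np.c_[xv,yv,np.cross(xv,yv)]
        rv=Ro.from_matrix(R.T@Rt).as_rotvec()
        if best is None or np.linalg.norm(rv)<np.linalg.norm(best[0]): best=(rv,Rt,sg)
    d=np.array(target)-s["eef_pos"]
    print("t",round(s["time_s"],2),"pos",s["eef_pos"].round(1),"F",s["force"].round(1),"M",s["wrist_torque"].round(2),"gw",round(s["grip_width"]*85.4,1),"j",s["joints"].round(2))
    print("rot",best[0].round(4),"sign",best[2],"shift before",(R.T@d).round(1),"after",(best[1].T@d).round(1))
def local(o,yaw,p):
    d=np.array(p[:2])-o;c,s=np.cos(yaw),np.sin(yaw);return np.array([c*d[0]+s*d[1],-s*d[0]+c*d[1]])
E
python3 -c "
from h import *
plan(gu(0,-52,160),GY)
print(gu(0,-52,45),gu(0,-118,45))"
```

```text
t 0.1 pos [161.5 499.3 230.8] F [ 0.5  0.5 -0.1] M [-0.01  0.07  0.02] gw 85.4 j [ 1.03  0.31  1.5   0.    1.33 -0.22]
rot [1.32e+00 5.00e-04 1.10e-03] sign 1 shift before [  71.  -226.4  418.8] after [ 70.8 349.5 323.3]
[490.27806511 154.99991199  45.        ] [486.18868622  89.12672336  45.        ]
```

Emit:
jog_arm(
  increments=[
    {"rx": 0.165,"x": 8},
    {"rx": 0.165,"x": 8},
    {"rx": 0.165,"x": 8},
    {"rx": 0.165,"x": 8},
    {"rx": 0.165,"x": 8},
  ],
)

```text
schema error: expected keys rx, ry, rz, x, y, z, hand
```

Emit:
jog_arm(
  increments=[
    {"rx": 0.165,"x": 8},
    {"rx": 0.165,"x": 8},
    {"rx": 0.165,"x": 8},
    {"y": 35,"z": 32},
    {"y": 35,"z": 32},
  ],
)

```text
schema error: expected keys rx, ry, rz, x, y, z, hand
```

Emit:
jog_arm(
  increments=[
    {"y": 35,"z": 32},
    {"y": 35,"z": 32},
    {"y": 35,"z": 32},
    {"y": 35,"z": 32},
    {"y": 35,"z": 32},
  ],
)

```text
schema error: expected keys rx, ry, rz, x, y, z, hand
```

Emit:
jog_arm(
  increments=[
    {"y": 35,"z": 32},
    {"y": 35,"z": 32},
    {"y": 30,"z": 30},
    {},
    {},
  ],
)

```text
schema error: expected keys rx, ry, rz, x, y, z, hand
```

```bash
python3 -c "
from h import *
plan(gu(0,-52,45),GY)
from rig import capture
for n in('side','top'): cv2.imwrite(f'pics/{n}1.png',capture(n)[:,:,::-1])
"
```

```text
t 0.1 pos [161.5 499.3 230.8] F [ 0.5  0.5 -0.1] M [-0.01  0.07  0.02] gw 85.4 j [ 1.03  0.31  1.5   0.    1.33 -0.22]
rot [1.32e+00 5.00e-04 1.10e-03] sign 1 shift before [ 186.  -226.2  418.9] after [185.8 349.5 323.3]
```

All keys are required in every row, so I'll resend the first move that way.

Emit:
jog_arm(
  increments=[
    {"rx": 0.165,"ry": 0,"rz": 0,"x": 8,"y": 0,"z": 0,"hand": 85},
    {"rx": 0.165,"ry": 0,"rz": 0,"x": 8,"y": 0,"z": 0,"hand": 85},
    {"rx": 0.165,"ry": 0,"rz": 0,"x": 8,"y": 0,"z": 0,"hand": 85},
    {"rx": 0.165,"ry": 0,"rz": 0,"x": 8,"y": 0,"z": 0,"hand": 85},
    {"rx": 0.165,"ry": 0,"rz": 0,"x": 8,"y": 0,"z": 0,"hand": 85},
  ],
)

```text
time_s: 0.82
eef_pos: [161.5, 499.5, 190.9]
ee_rot: [0.595, 0.382, 0.595, -0.383]
force: [0.6, 0.5, -0.1]
grip_width: 0.999
```

Emit:
jog_arm(
  increments=[
    {"rx": 0.165,"ry": 0,"rz": 0,"x": 8,"y": 0,"z": 0,"hand": 50},
    {"rx": 0.165,"ry": 0,"rz": 0,"x": 8,"y": 0,"z": 0,"hand": 50},
    {"rx": 0.165,"ry": 0,"rz": 0,"x": 8,"y": 0,"z": 0,"hand": 50},
    {"rx": 0,"ry": 0,"rz": 0,"x": 0,"y": 35,"z": 32,"hand": 50},
    {"rx": 0,"ry": 0,"rz": 0,"x": 0,"y": 35,"z": 32,"hand": 50},
  ],
)

```text
time_s: 1.45
eef_pos: [227.9, 430.4, 167.0]
ee_rot: [-0.485, -0.515, -0.485, 0.515]
force: [1.4, 0.4, 0.3]
grip_width: 0.584
```

Emit:
jog_arm(
  increments=[
    {"rx": 0,"ry": 0,"rz": 0,"x": 0,"y": 35,"z": 32,"hand": 50},
    {"rx": 0,"ry": 0,"rz": 0,"x": 0,"y": 35,"z": 32,"hand": 50},
    {"rx": 0,"ry": 0,"rz": 0,"x": 0,"y": 35,"z": 32,"hand": 50},
    {"rx": 0,"ry": 0,"rz": 0,"x": 0,"y": 35,"z": 32,"hand": 50},
    {"rx": 0,"ry": 0,"rz": 0,"x": 0,"y": 35,"z": 32,"hand": 50},
  ],
)

```text
time_s: 2.08
eef_pos: [393.1, 259.5, 167.3]
ee_rot: [0.484, 0.515, 0.484, -0.515]
force: [-0.7, 0.4, 0.6]
grip_width: 0.587
```

Emit:
jog_arm(
  increments=[
    {"rx": 0,"ry": 0,"rz": 0,"x": 0,"y": 35,"z": 32,"hand": 50},
    {"rx": 0,"ry": 0,"rz": 0,"x": 0,"y": 35,"z": 32,"hand": 50},
    {"rx": 0,"ry": 0,"rz": 0,"x": 0,"y": 34,"z": 32,"hand": 50},
    {"rx": 0,"ry": 0,"rz": 0,"x": 0,"y": 0,"z": 0,"hand": 50},
  ],
)

```text
time_s: 2.58
eef_pos: [491.5, 156.5, 166.9]
ee_rot: [-0.483, -0.516, -0.483, 0.516]
force: [0.1, -0.1, -0.5]
grip_width: 0.588
```

```bash
python3 -c "
from h import *
plan(gu(0,-52,45),GY)
from rig import capture
for n in('side','top'): cv2.imwrite(f'pics/{n}1.png',capture(n)[:,:,::-1])
"
```

```text
t 2.58 pos [491.5 156.5 166.9] F [ 0.1 -0.1 -0.5] M [ 0.01 -0.   -0.01] gw 50.2 j [ 0.08  0.35  1.62 -0.    1.17  0.15]
rot [-0.0036  0.0003  0.0001] sign 1 shift before [121.9  -1.1   1.5] after [121.9  -1.1   1.5]
```

```bash
python3 -c "
import cv2
a=cv2.imread('pics/side1.png')[60:230,170:340];b=cv2.imread('pics/top1.png')[150:270,170:340]
cv2.imwrite('pics/c1.png',cv2.resize(a,None,fx=3.5,fy=3.5,interpolation=2));cv2.imwrite('pics/c2.png',cv2.resize(b,None,fx=4.5,fy=4.5,interpolation=2))"
```

```text
(no output)
```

View pics/c1.png

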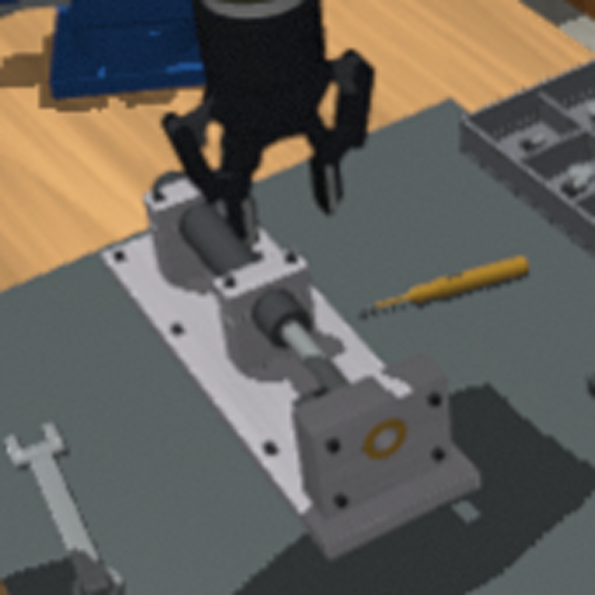

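View pics/c2.png

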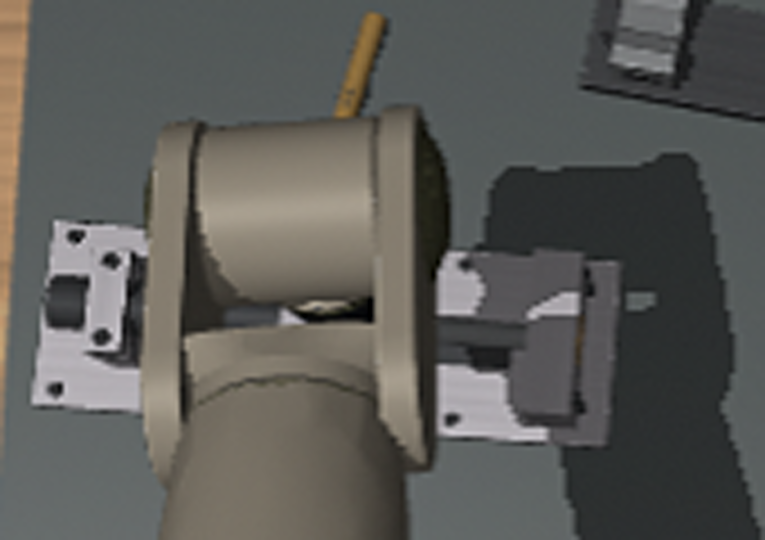

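The side view shows the open hand over the barrel end of the window, lined up with the rod. I'll go down there.

Emit:
jog_arm(
  increments=[
    {"rx": -0.003,"ry": 0,"rz": 0,"x": 30,"y": -1,"z": 4,"hand": 50},
    {"rx": 0,"ry": 0,"rz": 0,"x": 35,"y": 0,"z": 0,"hand": 50},
    {"rx": 0,"ry": 0,"rz": 0,"x": 35,"y": 0,"z": 0,"hand": 50},
    {"rx": 0,"ry": 0,"rz": 0,"x": 22,"y": 0,"z": 0,"hand": 50},
    {"rx": 0,"ry": 0,"rz": 0,"x": 0,"y": 0,"z": 0,"hand": 36},
  ],
)

```text
time_s: 3.3
eef_pos: [487.3, 155.4, 44.3]
ee_rot: [-0.485, -0.513, -0.486, 0.515]
force: [0.2, 0.8, 0.0]
grip_width: 0.425
```

```bash
python3 -c "
from h import *
plan(gu(0,-55,45),GY)
from rig import capture
for n in('side','top'): cv2.imwrite(f'pics/{n}2.png',capture(n)[:,:,::-1])
a=cv2.imread('pics/side2.png')[90:220,190:320]
cv2.imwrite('pics/c3.png',cv2.resize(a,None,fx=4.5,fy=4.5,interpolation=2))"
```

```text
t 3.3 pos [487.3 155.4  44.3] F [0.2 0.8 0. ] M [ 0.03 -0.01  0.04] gw 36.3 j [0.08 0.52 1.74 0.   0.88 0.14]
rot [0.0044 0.0003 0.0032] sign 1 shift before [-0.7  3.   3.3] after [-0.7  3.   3.2]
```

View pics/c3.png

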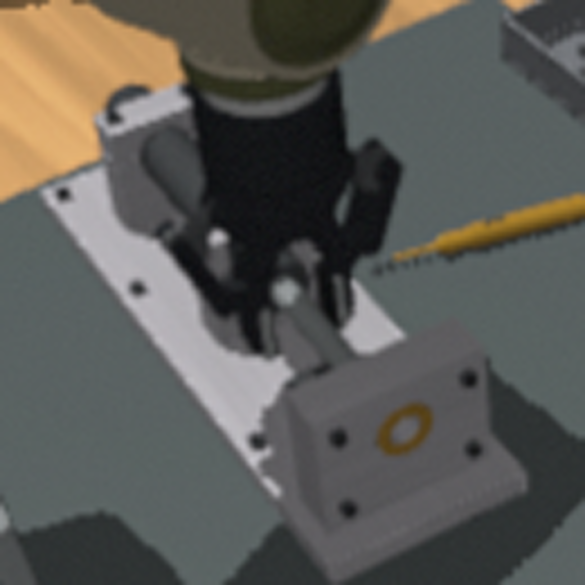

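The rod lies between the fingers in the side view. The measured pose is 3 mm off sideways, so I'll correct that and take another reading.

Emit:
jog_arm(
  increments=[
    {"rx": 0,"ry": 0,"rz": 0,"x": 0,"y": 2,"z": 2,"hand": 36},
    {"rx": 0,"ry": 0,"rz": 0,"x": 0,"y": 0,"z": 0,"hand": 36},
  ],
)

```text
time_s: 3.65
eef_pos: [491.2, 152.4, 46.0]
ee_rot: [0.485, 0.515, 0.485, -0.514]
force: [-0.0, -0.2, 0.3]
grip_width: 0.421
```

```bash
python3 -c "
from h import *
plan(gu(0,-55,45),GY)"
```

```text
t 3.65 pos [491.2 152.4  46. ] F [-0.  -0.2  0.3] M [-0.02  0.    0.05] gw 36.0 j [ 0.07  0.52  1.74 -0.    0.89  0.13]
rot [ 0.0029 -0.0002 -0.0014] sign 1 shift before [ 1.  -1.   0.5] after [ 1.  -1.   0.5]
```

Emit:
jog_arm(
  increments=[
    {"rx": 0.003,"ry": 0,"rz": 0,"x": 1,"y": -1,"z": 0,"hand": 25},
    {"rx": 0,"ry": 0,"rz": 0,"x": 0,"y": 0,"z": 0,"hand": 18},
    {"rx": 0,"ry": 0,"rz": 0,"x": 0,"y": 0,"z": 0,"hand": 8},
    {"rx": 0,"ry": 0,"rz": 0,"x": 0,"y": 0,"z": 0,"hand": 8},
    {"rx": 0,"ry": 0,"rz": 0,"x": 0,"y": 0,"z": 0,"hand": 8},
  ],
  force=40,
)

```text
time_s: 4.28
eef_pos: [489.7, 152.5, 44.4]
ee_rot: [0.484, 0.515, 0.484, -0.515]
force: [-0.6, -0.6, 4.4]
grip_width: 0.172
```

```bash
python3 -c "
from h import *
plan(gu(0,-118,45),GY)
s=sense();print(local(G,GY,s['eef_pos']))"
```

```text
t 4.28 pos [489.7 152.5  44.4] F [-0.6 -0.6  4.4] M [-0.05  0.27 -0.06] gw 14.7 j [0.07 0.52 1.74 0.   0.88 0.14]
rot [-0. -0. -0.] sign 1 shift before [-0.6  0.4 63.5] after [-0.6  0.4 63.5]
[ -0.41543432 -54.50087428]
```

The grip is on with hardly any side force. Now the first stroke.

Emit:
jog_arm(
  increments=[
    {"rx": 0,"ry": 0,"rz": 0,"x": -0.4,"y": 0,"z": 6,"hand": 8},
    {"rx": 0,"ry": 0,"rz": 0,"x": 0,"y": 0,"z": 14,"hand": 8},
    {"rx": 0,"ry": 0,"rz": 0,"x": 0,"y": 0,"z": 16,"hand": 8},
    {"rx": 0,"ry": 0,"rz": 0,"x": 0,"y": 0,"z": 16,"hand": 8},
    {"rx": 0,"ry": 0,"rz": 0,"x": 0,"y": 0,"z": 10,"hand": 8},
  ],
)

```text
time_s: 4.9
eef_pos: [485.6, 89.2, 44.5]
ee_rot: [-0.484, -0.515, -0.484, 0.516]
force: [-0.4, 1.8, -3.4]
grip_width: 0.172
```

```bash
python3 -c "
from h import *
plan(gu(0,-118,45),GY)
s=sense();print(local(G,GY,s['eef_pos']))"
```

```text
t 4.9 pos [485.6  89.2  44.5] F [-0.4  1.8 -3.4] M [ 0.15 -0.01  0.03] gw 14.7 j [-0.06  0.49  1.8  -0.    0.86  0.01]
rot [-0.0011  0.0002  0.0005] sign 1 shift before [-0.5  0.6  0.1] after [-0.5  0.6  0.1]
[  -0.55139916 -117.92883151]
```

Good, low forces. I'll open a little, slide back, and grip again.

Emit:
jog_arm(
  increments=[
    {"rx": 0,"ry": 0,"rz": 0,"x": 0,"y": 0,"z": 0,"hand": 30},
    {"rx": 0,"ry": 0,"rz": 0,"x": 0,"y": 0,"z": 0,"hand": 36},
    {"rx": 0,"ry": 0,"rz": 0,"x": 0,"y": 0,"z": -15,"hand": 36},
    {"rx": 0,"ry": 0,"rz": 0,"x": 0,"y": 0,"z": -24,"hand": 36},
    {"rx": 0,"ry": 0,"rz": 0,"x": 0,"y": 0,"z": -22,"hand": 36},
  ],
)

```text
time_s: 5.52
eef_pos: [489.6, 153.4, 44.8]
ee_rot: [0.484, 0.515, 0.484, -0.515]
force: [-0.2, -0.2, 0.5]
grip_width: 0.423
```

Emit:
jog_arm(
  increments=[
    {"rx": 0,"ry": 0,"rz": 0,"x": 0,"y": 0,"z": 0,"hand": 26},
    {"rx": 0,"ry": 0,"rz": 0,"x": 0,"y": 0,"z": 0,"hand": 20},
    {"rx": 0,"ry": 0,"rz": 0,"x": 0,"y": 0,"z": 0,"hand": 8},
    {"rx": 0,"ry": 0,"rz": 0,"x": 0,"y": 0,"z": 0,"hand": 8},
    {"rx": 0,"ry": 0,"rz": 0,"x": 0,"y": 0,"z": 0,"hand": 8},
  ],
)

```text
time_s: 6.15
eef_pos: [489.7, 151.4, 44.8]
ee_rot: [0.484, 0.515, 0.484, -0.515]
force: [-0.9, 1.8, 2.1]
grip_width: 0.17
```

```bash
python3 -c "
from h import *
plan(gu(0,-118,45),GY)
s=sense();print(local(G,GY,s['eef_pos']))
from rig import capture
for n in('side','top'): cv2.imwrite(f'pics/{n}3.png',capture(n)[:,:,::-1])
a=cv2.imread('pics/side3.png')[90:220,190:320]
cv2.imwrite('pics/c4.png',cv2.resize(a,None,fx=4.5,fy=4.5,interpolation=2))"
```

```text
t 6.15 pos [489.7 151.4  44.8] F [-0.9  1.8  2.1] M [ 0.32  0.12 -0.03] gw 14.5 j [0.07 0.52 1.74 0.   0.88 0.13]
rot [-0.0004 -0.0001 -0.0001] sign 1 shift before [-0.2  0.4 62.4] after [-0.2  0.4 62.4]
[ -0.35723651 -55.63113864]
```

View pics/c4.png

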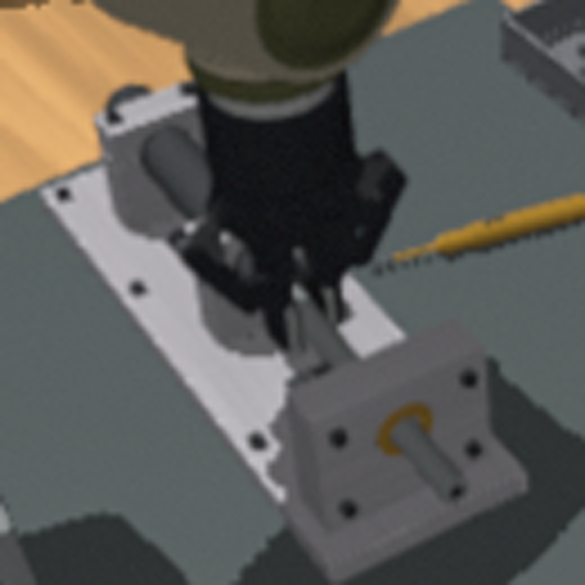

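The rod now stands out of the plate by roughly 45 mm, with its tip near (453,482) in the crop. Stroke 2.

Emit:
jog_arm(
  increments=[
    {"rx": 0,"ry": 0,"rz": 0,"x": 0,"y": 0,"z": 6,"hand": 8},
    {"rx": 0,"ry": 0,"rz": 0,"x": 0,"y": 0,"z": 14,"hand": 8},
    {"rx": 0,"ry": 0,"rz": 0,"x": 0,"y": 0,"z": 16,"hand": 8},
    {"rx": 0,"ry": 0,"rz": 0,"x": 0,"y": 0,"z": 16,"hand": 8},
    {"rx": 0,"ry": 0,"rz": 0,"x": 0,"y": 0,"z": 10,"hand": 8},
  ],
)

```text
time_s: 6.88
eef_pos: [485.8, 88.5, 44.8]
ee_rot: [0.484, 0.516, 0.484, -0.515]
force: [0.5, 5.2, 2.5]
grip_width: 0.168
```

Emit:
jog_arm(
  increments=[
    {"rx": 0,"ry": 0,"rz": 0,"x": 0,"y": 0,"z": 0,"hand": 30},
    {"rx": 0,"ry": 0,"rz": 0,"x": 0,"y": 0,"z": 0,"hand": 36},
    {"rx": 0,"ry": 0,"rz": 0,"x": 0,"y": 0,"z": -15,"hand": 36},
    {"rx": 0,"ry": 0,"rz": 0,"x": 0,"y": 0,"z": -24,"hand": 36},
    {"rx": 0,"ry": 0,"rz": 0,"x": 0,"y": 0,"z": -22,"hand": 36},
  ],
)

```text
time_s: 7.5
eef_pos: [489.4, 152.3, 44.6]
ee_rot: [-0.484, -0.515, -0.484, 0.515]
force: [0.1, -0.6, 0.1]
grip_width: 0.426
```

```bash
python3 -c "
from h import *
plan(gu(0,-55,45),GY)
s=sense();print(local(G,GY,s['eef_pos']))
from rig import capture
for n in('side','top'): cv2.imwrite(f'pics/{n}4.png',capture(n)[:,:,::-1])
a=cv2.imread('pics/side4.png')[130:240,240:360];b=cv2.imread('pics/top4.png')[190:270,260:380]
o=np.hstack([cv2.resize(a,None,fx=3.3,fy=3.3,interpolation=2),cv2.resize(cv2.copyMakeBorder(b,0,30,0,0,0),None,fx=3.3,fy=3.3,interpolation=2)])
cv2.imwrite('pics/c5.png',o)"
```

```text
t 7.5 pos [489.4 152.3  44.6] F [ 0.1 -0.6  0.1] M [ 0.   -0.03  0.  ] gw 36.4 j [ 0.07  0.52  1.74 -0.    0.88  0.13]
rot [0.0008 0.0001 0.0001] sign 1 shift before [-0.4  0.7  0.3] after [-0.4  0.7  0.3]
[ -0.69191601 -54.73803438]
```

View pics/c5.png

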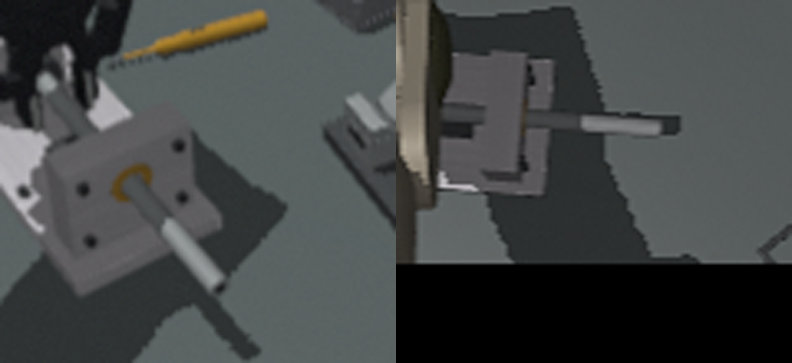

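The tip is at crop (220,284) in the side view and (264,128) in the top view. I'll triangulate it.

```bash
cat >> h.py <<'E'
def tri(pa,pb):
    oa,da=ray("side",[pa]);ob,db=ray("top",[pb]);da=da[0]/np.linalg.norm(da);db=db[0]/np.linalg.norm(db)
    A=np.c_[da,-db];x=np.linalg.lstsq(A,ob-oa,rcond=None)[0];a=oa+da*x[0];b=ob+db*x[1]
    return (a+b)/2,np.linalg.norm(a-b)
E
python3 -c "
from h import *
a=uncrop([(220,284)],3.3,(240,130));b=uncrop([(264,128)],3.3,(260,190))
p,g=tri(a[0],b[0]);print(p,g,local(G,GY,p))
for n,x in(('side',a),('top',b)): q=onplane(n,x,64)[0];print(n,q,local(G,GY,q))"
```

```text
[475.22558705 -72.75357842  70.38771959] 0.8719396292894314 [  -0.91188499 -280.24854425]
side [478.75487842 -68.29750698  64.        ] [   2.33452579 -275.58235874]
top [475.72782893 -72.75795472  64.        ] [  -0.41033696 -280.22179309]
```

The tip is at unit y = -278 ± 2, so about 113 mm is out. Stroke 3 is 53 mm, which stays within the 170 mm that the barrel still guides.

Emit:
jog_arm(
  increments=[
    {"rx": 0,"ry": 0,"rz": 0,"x": 0,"y": 0.3,"z": 0,"hand": 26},
    {"rx": 0,"ry": 0,"rz": 0,"x": 0,"y": 0,"z": 0,"hand": 20},
    {"rx": 0,"ry": 0,"rz": 0,"x": 0,"y": 0,"z": 0,"hand": 8},
    {"rx": 0,"ry": 0,"rz": 0,"x": 0,"y": 0,"z": 0,"hand": 8},
    {"rx": 0,"ry": 0,"rz": 0,"x": 0,"y": 0,"z": 0,"hand": 8},
  ],
)

```text
time_s: 8.22
eef_pos: [489.9, 150.1, 44.8]
ee_rot: [-0.484, -0.515, -0.484, 0.515]
force: [-1.2, -3.5, 2.8]
grip_width: 0.173
```

Emit:
jog_arm(
  increments=[
    {"rx": 0,"ry": 0,"rz": 0,"x": 0,"y": 0,"z": 5,"hand": 8},
    {"rx": 0,"ry": 0,"rz": 0,"x": 0,"y": 0,"z": 12,"hand": 8},
    {"rx": 0,"ry": 0,"rz": 0,"x": 0,"y": 0,"z": 14,"hand": 8},
    {"rx": 0,"ry": 0,"rz": 0,"x": 0,"y": 0,"z": 14,"hand": 8},
    {"rx": 0,"ry": 0,"rz": 0,"x": 0,"y": 0,"z": 8,"hand": 8},
  ],
)

```text
time_s: 8.85
eef_pos: [486.7, 96.7, 44.9]
ee_rot: [0.484, 0.516, 0.484, -0.515]
force: [0.3, 5.8, 3.9]
grip_width: 0.172
```

Emit:
jog_arm(
  increments=[
    {"rx": 0,"ry": 0,"rz": 0,"x": 0,"y": 0,"z": 0,"hand": 8},
    {"rx": 0,"ry": 0,"rz": 0,"x": 0,"y": 0,"z": 0,"hand": 30},
    {"rx": 0,"ry": 0,"rz": 0,"x": 0,"y": 0,"z": 0,"hand": 44},
    {"rx": 0,"ry": 0,"rz": 0,"x": 0,"y": 0,"z": 0,"hand": 44},
  ],
)

```text
time_s: 9.35
eef_pos: [486.4, 97.8, 44.5]
ee_rot: [-0.484, -0.515, -0.484, 0.515]
force: [-0.4, 0.2, 0.3]
grip_width: 0.515
```

```bash
python3 -c "
from h import *
plan(gu(0,-184,135),GY)
s=sense();print(local(G,GY,s['eef_pos']))
from rig import capture
for n in('side','top'): cv2.imwrite(f'pics/{n}5.png',capture(n)[:,:,::-1])
a=cv2.imread('pics/side5.png')[130:270,240:360];b=cv2.imread('pics/top5.png')[190:270,260:380]
o=np.hstack([cv2.resize(a,None,fx=3.3,fy=3.3,interpolation=2),cv2.resize(cv2.copyMakeBorder(b,0,60,0,0,0),None,fx=3.3,fy=3.3,interpolation=2)])
cv2.imwrite('pics/c6.png',o)"
```

```text
t 9.35 pos [486.4  97.8  44.5] F [-0.4  0.2  0.3] M [-0.06  0.04 -0.02] gw 44.0 j [-0.04  0.49  1.79 -0.    0.86  0.02]
rot [0.0004 0.     0.0004] sign 1 shift before [-90.5   0.2  74.7] after [-90.5   0.3  74.7]
[  -0.28044442 -109.30493331]
```

View pics/c6.png

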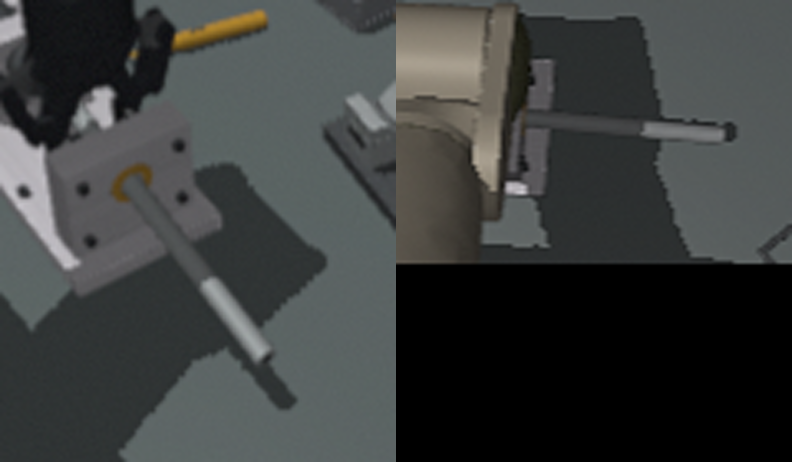

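The tip is at crop (264,355) in the side view and (328,132) in the top view.

```bash
python3 -c "
from h import *
a=uncrop([(264,355)],3.3,(240,130));b=uncrop([(328,132)],3.3,(260,190))
p,g=tri(a[0],b[0]);print(p,g,local(G,GY,p))
for n,x in(('side',a),('top',b)): q=onplane(n,x,64)[0];print(n,q,local(G,GY,q))"
```

```text
[ 472.88528783 -126.64352538   52.74389214] 3.6742542294668947 [ 9.13489470e-02 -3.34179954e+02]
side [ 465.82124969 -133.20435598   64.        ] [  -6.55260552 -341.16586807]
top [ 472.99788346 -126.68100974   64.        ] [ 2.06050778e-01 -3.34210389e+02]
```

The views agree well enough: the tip is at about -333, so 168 mm is out and the rod is still guided. I'll lift over the plate and grip near the rod's middle, outside the plate.

Emit:
jog_arm(
  increments=[
    {"rx": 0,"ry": 0,"rz": 0,"x": -30,"y": 0,"z": 0,"hand": 44},
    {"rx": 0,"ry": 0,"rz": 0,"x": -35,"y": 0,"z": 0,"hand": 44},
    {"rx": 0,"ry": 0,"rz": 0,"x": -25,"y": 0,"z": 8,"hand": 44},
    {"rx": 0,"ry": 0,"rz": 0,"x": 0,"y": 0,"z": 34,"hand": 44},
    {"rx": 0,"ry": 0,"rz": 0,"x": 0,"y": 0,"z": 34,"hand": 44},
  ],
)

```text
time_s: 10.07
eef_pos: [481.8, 21.1, 135.0]
ee_rot: [0.485, 0.515, 0.484, -0.515]
force: [-0.2, 0.3, 0.4]
grip_width: 0.52
```

Emit:
jog_arm(
  increments=[
    {"rx": 0,"ry": 0,"rz": 0,"x": 0,"y": 0,"z": 0,"hand": 44},
    {"rx": 0,"ry": 0,"rz": 0,"x": 0,"y": 0,"z": 0,"hand": 44},
  ],
)

```text
time_s: 10.32
eef_pos: [481.9, 22.2, 134.6]
ee_rot: [0.484, 0.515, 0.484, -0.515]
force: [0.5, 0.1, -0.6]
grip_width: 0.514
```

```bash
python3 -c "
from h import *
plan(gu(0,-185,45),GY)
s=sense();print(local(G,GY,s['eef_pos']))"
```

```text
t 10.32 pos [481.9  22.2 134.6] F [ 0.5  0.1 -0.6] M [0.05 0.04 0.04] gw 43.9 j [-0.2   0.32  1.75  0.    1.06 -0.14]
rot [-0.     -0.0002  0.0001] sign 1 shift before [89.6  0.2 -0. ] after [89.6  0.2 -0.1]
[-1.72507905e-01 -1.85057485e+02]
```

Emit:
jog_arm(
  increments=[
    {"rx": 0,"ry": 0,"rz": 0,"x": 25,"y": 0,"z": 0,"hand": 44},
    {"rx": 0,"ry": 0,"rz": 0,"x": 30,"y": 0,"z": 0,"hand": 44},
    {"rx": 0,"ry": 0,"rz": 0,"x": 25,"y": 0,"z": 0,"hand": 44},
    {"rx": 0,"ry": 0,"rz": 0,"x": 10,"y": 0,"z": 0,"hand": 40},
    {"rx": 0,"ry": 0,"rz": 0,"x": 0,"y": 0,"z": 0,"hand": 32},
  ],
)

```text
time_s: 10.95
eef_pos: [481.9, 22.2, 44.7]
ee_rot: [-0.484, -0.515, -0.485, 0.515]
force: [0.7, 0.1, 0.7]
grip_width: 0.375
```

Emit:
jog_arm(
  increments=[
    {"rx": 0,"ry": 0,"rz": 0,"x": 0,"y": 0,"z": 0,"hand": 26},
    {"rx": 0,"ry": 0,"rz": 0,"x": 0,"y": 0,"z": 0,"hand": 20},
    {"rx": 0,"ry": 0,"rz": 0,"x": 0,"y": 0,"z": 0,"hand": 8},
    {"rx": 0,"ry": 0,"rz": 0,"x": 0,"y": 0,"z": 0,"hand": 8},
    {"rx": 0,"ry": 0,"rz": 0,"x": 0,"y": 0,"z": 0,"hand": 8},
  ],
  force=70,
)

```text
time_s: 11.58
eef_pos: [482.2, 21.7, 45.2]
ee_rot: [0.485, 0.515, 0.484, -0.515]
force: [-0.9, 0.6, 5.8]
grip_width: 0.162
```

```bash
python3 -c "
from h import *
plan(gu(0,-325,45),GY)
s=sense();print(local(G,GY,s['eef_pos']))
from rig import capture
for n in('side','top'): cv2.imwrite(f'pics/{n}6.png',capture(n)[:,:,::-1])
a=cv2.imread('pics/side6.png')[130:270,240:360]
cv2.imwrite('pics/c7.png',cv2.resize(a,None,fx=4,fy=4,interpolation=2))"
```

```text
t 11.57 pos [482.2  21.7  45.2] F [-0.9  0.6  5.8] M [0.1  0.2  0.13] gw 13.8 j [-0.2   0.47  1.83 -0.    0.84 -0.14]
rot [ 0.0001  0.0001 -0.0009] sign 1 shift before [  0.2  -0.2 139.4] after [  0.2  -0.2 139.4]
[ 1.69386391e-01 -1.85550770e+02]
```

View pics/c7.png

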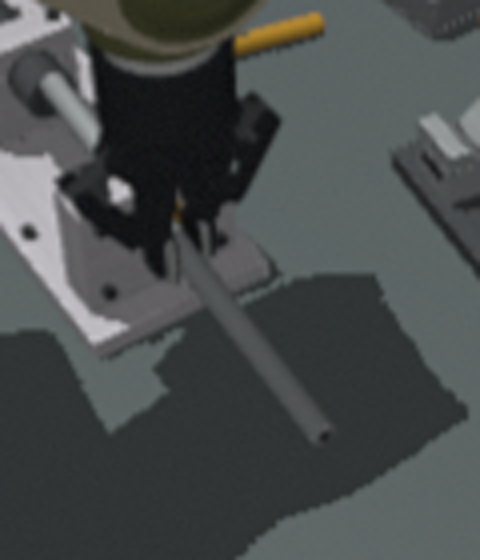

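The barrel still holds the rod, and it's gripped beside the plate. I'll ease up 0.7 mm and pull it right out.

Emit:
jog_arm(
  increments=[
    {"rx": 0,"ry": 0,"rz": 0,"x": -0.7,"y": 0,"z": 4,"hand": 8},
    {"rx": 0,"ry": 0,"rz": 0,"x": 0,"y": 0,"z": 10,"hand": 8},
    {"rx": 0,"ry": 0,"rz": 0,"x": 0,"y": 0,"z": 12,"hand": 8},
    {"rx": 0,"ry": 0,"rz": 0,"x": 0,"y": 0,"z": 10,"hand": 8},
    {"rx": 0,"ry": 0,"rz": 0,"x": 0,"y": 0,"z": 4,"hand": 8},
  ],
)

```text
time_s: 12.3
eef_pos: [479.0, -18.8, 45.1]
ee_rot: [-0.484, -0.515, -0.484, 0.516]
force: [-0.1, 3.2, -8.5]
grip_width: 0.156
```

```bash
python3 -c "
from h import *
plan(gu(0,-335,45),GY)
s=sense();print(local(G,GY,s['eef_pos']))"
```

```text
t 12.3 pos [479.  -18.8  45.1] F [-0.1  3.2 -8.5] M [ 0.11 -0.11 -0.03] gw 13.4 j [-0.28  0.46  1.84 -0.    0.84 -0.22]
rot [-0.0009 -0.0002  0.001 ] sign 1 shift before [  0.    0.6 108.8] after [1.000e-01 5.000e-01 1.088e+02]
[  -0.46303677 -226.17503581]
```

Emit:
jog_arm(
  increments=[
    {"rx": 0,"ry": 0,"rz": 0,"x": 0.3,"y": 0.2,"z": 8,"hand": 8},
    {"rx": 0,"ry": 0,"rz": 0,"x": 0,"y": 0,"z": 12,"hand": 8},
    {"rx": 0,"ry": 0,"rz": 0,"x": 0,"y": 0,"z": 12,"hand": 8},
    {"rx": 0,"ry": 0,"rz": 0,"x": 0,"y": 0,"z": 12,"hand": 8},
    {"rx": 0,"ry": 0,"rz": 0,"x": 0,"y": 0,"z": 12,"hand": 8},
  ],
)

```text
time_s: 12.92
eef_pos: [476.0, -75.0, 45.1]
ee_rot: [-0.484, -0.515, -0.484, 0.515]
force: [-0.2, 2.6, -8.7]
grip_width: 0.159
```

```bash
python3 -c "
from h import *
plan(gu(0,-335,45),GY)
s=sense();print(local(G,GY,s['eef_pos']))"
```

```text
t 12.93 pos [476.  -75.   45.1] F [-0.2  2.6 -8.7] M [-0.21  0.07  0.08] gw 13.6 j [-0.4   0.46  1.83 -0.    0.84 -0.34]
rot [0.     0.0001 0.0002] sign 1 shift before [ 0.1  0.  52.6] after [ 0.1  0.  52.6]
[-2.24769852e-02 -2.82425202e+02]
```

Emit:
jog_arm(
  increments=[
    {"rx": 0,"ry": 0,"rz": 0,"x": 0.3,"y": 0,"z": 10,"hand": 8},
    {"rx": 0,"ry": 0,"rz": 0,"x": 0,"y": 0,"z": 12,"hand": 8},
    {"rx": 0,"ry": 0,"rz": 0,"x": 0,"y": 0,"z": 12,"hand": 8},
    {"rx": 0,"ry": 0,"rz": 0,"x": 0,"y": 0,"z": 12,"hand": 8},
    {"rx": 0,"ry": 0,"rz": 0,"x": 0,"y": 0,"z": 10,"hand": 8},
  ],
)

```text
time_s: 13.55
eef_pos: [472.9, -131.1, 45.1]
ee_rot: [0.484, 0.515, 0.484, -0.515]
force: [-0.4, 0.1, -4.8]
grip_width: 0.16
```

Emit:
jog_arm(
  increments=[
    {"rx": 0,"ry": 0,"rz": 0,"x": 0,"y": 0,"z": 0,"hand": 8},
  ],
)

```text
time_s: 13.68
eef_pos: [472.8, -130.8, 45.0]
ee_rot: [0.484, 0.516, 0.484, -0.515]
force: [0.1, 0.8, -4.7]
grip_width: 0.158
```

```bash
python3 -c "
from h import *
plan(vu(0,0,160),VY)
s=sense();print(local(G,GY,s['eef_pos']))
from rig import capture
for n in('side','top'): cv2.imwrite(f'pics/{n}7.png',capture(n)[:,:,::-1])
a=cv2.imread('pics/side7.png')[120:320,240:440]
cv2.imwrite('pics/c8.png',cv2.resize(a,None,fx=3,fy=3,interpolation=2))
a=cv2.imread('pics/top7.png')[180:280,260:460]
cv2.imwrite('pics/c9.png',cv2.resize(a,None,fx=4,fy=4,interpolation=2))"
```

```text
t 13.68 pos [ 472.8 -130.8   45. ] F [ 0.1  0.8 -4.7] M [-0.04  0.02  0.01] gw 13.5 j [-0.51  0.48  1.81 -0.    0.85 -0.45]
rot [ 0.1109  0.0003 -0.0006] sign 1 shift before [-114.9  195.6  -57.5] after [-115.   188.   -78.8]
[ 2.76861559e-01 -3.38314018e+02]
```

View pics/c8.png

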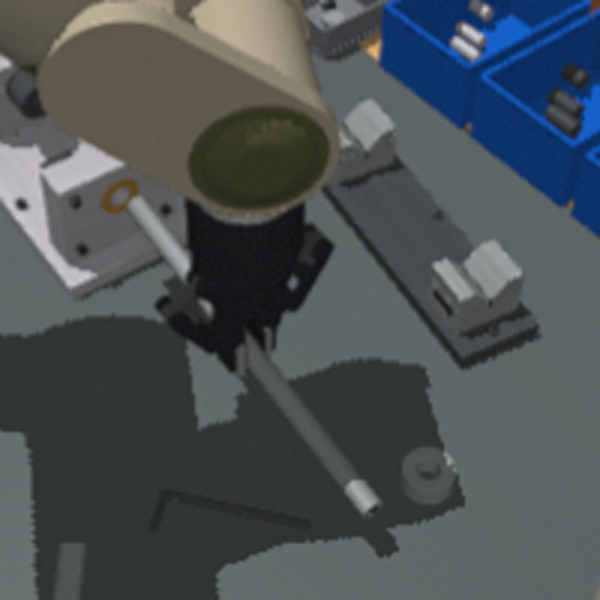

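View pics/c9.png

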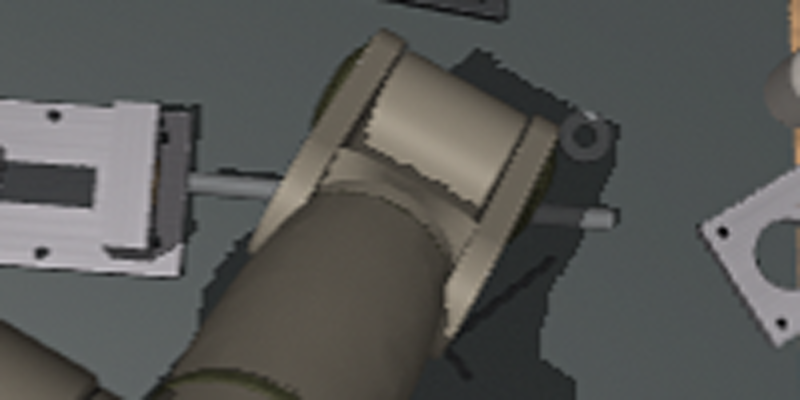

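Force on the wrist is 4.7 N with no moment, so the rod is free. The rod's ends are at crop (189,183) and (617,218) in the top view, and (133,202) and (370,500) in the side view. I'll measure the ends.

```bash
python3 -c "
from h import *
tp=uncrop([(189,183),(616,218)],4,(260,180));sd=uncrop([(133,202),(370,500)],3,(240,120))
for a,b in zip(sd,tp):
  p,g=tri(a,b);print(p,g,local(G,GY,p), local(G,GY,onplane('top',[b],64)[0]))
"
```

```text
[480.40770399  17.93093298  82.37132247] 0.15189639424940227 [  -1.35856319 -189.41718722] [   1.36137673 -188.64154369]
[ 461.55622863 -278.25989485   61.45272005] 2.3467775360713334 [  -1.82174912 -486.20696142] [  -1.10364324 -486.30038482]
```

```bash
python3 -c "
from h import *
for y in(-188,-488):
  for z in (64,80): print(y,z,(proj('side',[gu(0,y,z)])[0]-[240,120]+.5)*3)
print((proj('side',[gu(0,-165,65)])[0]-[240,120]+.5)*3)
import cv2
a=cv2.imread('pics/side7.png')[165:215,265:325]
cv2.imwrite('pics/c10.png',cv2.resize(a,None,fx=12,fy=12,interpolation=2))"
```

```text
-188 64 [135.73938531 217.59763941]
-188 80 [134.39619809 202.84027464]
-488 64 [376.48570685 498.47581271]
-488 80 [378.01374022 484.58249578]
[120.3266687  198.77895383]
```

View pics/c10.png

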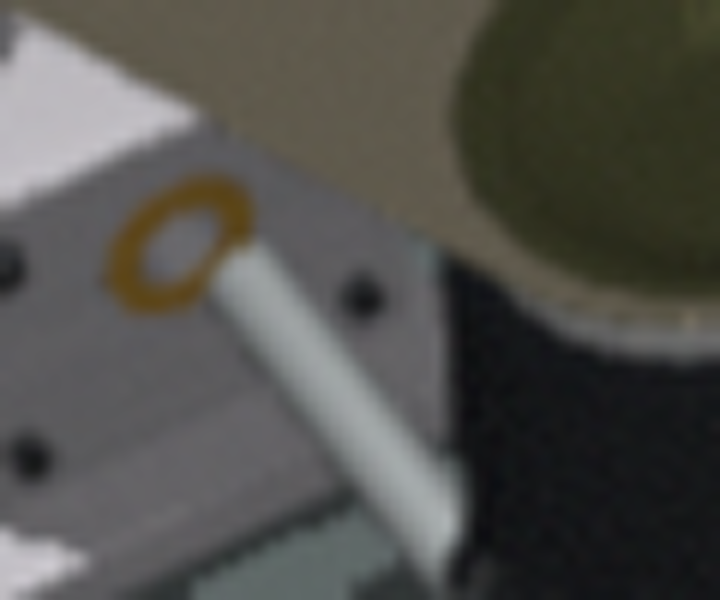

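The trailing end looks higher than a level rod would show. I'll intersect the side-view rays with the vertical plane of the rod to measure its tilt.

```bash
cat >> h.py <<'E'
def onvert(n,px,p0,yaw):
    o,d=ray(n,px);nrm=np.array([np.cos(yaw),np.sin(yaw),0]);s=((np.array(p0)-o)@nrm)/(d@nrm);return o+d*s[:,None]
E
python3 -c "
from h import *
import cv2
im=cv2.imread('pics/side7.png')
cv2.imwrite('pics/c11.png',cv2.resize(im[225:305,310:390],None,fx=8,fy=8,interpolation=2))
p0=[472.8,-130.8,0]
px=np.vstack([uncrop([(240,272),(430,540)],12,(265,165)),uncrop([(370,498)],3,(240,120))])
for q in onvert('side',px,p0,GY): print(q,local(G,GY,q))
"
```

```text
[482.07534956  18.61067261  80.08064323] [   0.26376134 -188.63542582]
[477.97953062 -47.36625465  66.04981057] [   0.26376134 -254.73936416]
[ 463.89306893 -274.27605474   56.0882067 ] [ 2.63761341e-01 -4.82085984e+02]
```

View pics/c11.png

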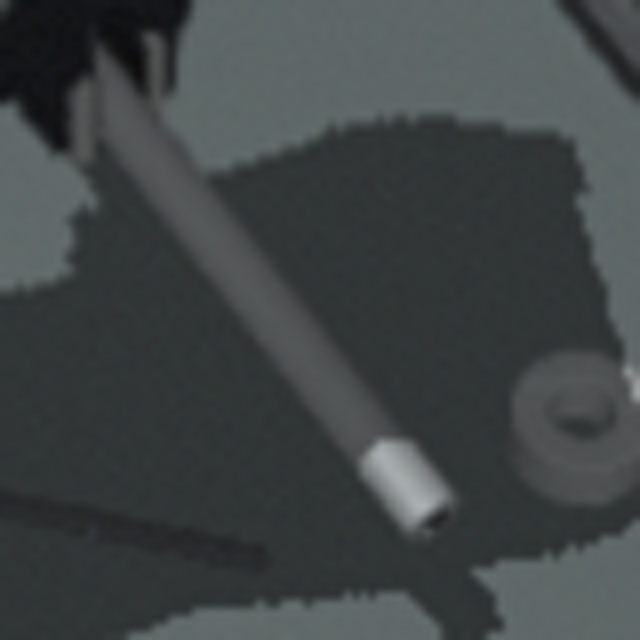

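```bash
python3 -c "
from h import *
p0=[472.8,-130.8,0]
px=np.vstack([uncrop([(240,270),(300,350),(360,430),(415,510)],12,(265,165)),uncrop([(160,150),(215,225),(265,295),(335,385),(385,450),(433,516)],8,(310,225))])
A=[]
for q in onvert('side',px,p0,GY): l=local(G,GY,q);A.append((l[1],q[2]));print(l[1].round(1),q[2].round(1))
A=np.array(A);print(np.polyfit(A[:,0]+338,A[:,1],1))
"
```

```text
-188.7 80.7
-210.1 77.5
-231.1 74.5
-249.9 69.7
-367.7 66.9
-392.4 62.4
-414.4 57.6
-444.4 54.3
-465.3 51.7
-485.1 47.9
[ 0.09742377 64.99736769]
```

The fit is clean: the rod pitches 0.097 rad, leading end low, and passes through z = 65 at the grip. I'll lift, level it with ry = -0.097, and carry it to the stand.

Emit:
jog_arm(
  increments=[
    {"rx": 0,"ry": 0,"rz": 0,"x": -15,"y": 0,"z": 0,"hand": 8},
    {"rx": 0,"ry": 0,"rz": 0,"x": -30,"y": 0,"z": 0,"hand": 8},
    {"rx": 0,"ry": 0,"rz": 0,"x": -32,"y": 0,"z": 0,"hand": 8},
    {"rx": 0,"ry": 0,"rz": 0,"x": -26,"y": 0,"z": 0,"hand": 8},
    {"rx": 0,"ry": 0,"rz": 0,"x": -12,"y": 0,"z": 0,"hand": 8},
  ],
  force=90,
)

```text
time_s: 14.4
eef_pos: [473.1, -129.9, 161.9]
ee_rot: [0.485, 0.515, 0.483, -0.515]
force: [-1.0, 0.5, -4.9]
grip_width: 0.151
```

Emit:
jog_arm(
  increments=[
    {"rx": 0.03,"ry": 0,"rz": 0,"x": 0,"y": 12,"z": -4,"hand": 8},
    {"rx": 0.04,"ry": 0,"rz": 0,"x": 0,"y": 24,"z": -10,"hand": 8},
    {"rx": 0.041,"ry": 0,"rz": 0,"x": 0,"y": 28,"z": -12,"hand": 8},
    {"rx": 0,"ry": 0,"rz": 0,"x": 0,"y": 28,"z": -12,"hand": 8},
    {"rx": 0,"ry": 0,"rz": 0,"x": 0,"y": 28,"z": -12,"hand": 8},
  ],
)

```text
time_s: 15.02
eef_pos: [599.0, -96.1, 159.4]
ee_rot: [-0.455, -0.541, -0.455, 0.541]
force: [0.5, -0.3, -4.9]
grip_width: 0.157
```

Emit:
jog_arm(
  increments=[
    {"rx": 0,"ry": 0,"rz": 0,"x": 0,"y": 28,"z": -10,"hand": 8},
    {"rx": 0,"ry": 0,"rz": 0,"x": 0,"y": 24,"z": -10,"hand": 8},
    {"rx": 0,"ry": 0,"rz": 0,"x": 0,"y": 12,"z": -5,"hand": 8},
    {"rx": 0,"ry": -0.05,"rz": 0,"x": 0,"y": 0,"z": 0,"hand": 8},
    {"rx": 0,"ry": -0.047,"rz": 0,"x": 0,"y": 0,"z": 0,"hand": 8},
  ],
)

```text
time_s: 15.65
eef_pos: [665.4, -82.8, 159.0]
ee_rot: [-0.476, -0.514, -0.433, 0.568]
force: [0.4, -0.7, -4.4]
grip_width: 0.155
```

Emit:
jog_arm(
  increments=[
    {"rx": 0,"ry": 0,"rz": 0,"x": 0,"y": 0,"z": 0,"hand": 8},
    {"rx": 0,"ry": 0,"rz": 0,"x": 0,"y": 0,"z": 0,"hand": 8},
  ],
)

```text
time_s: 15.9
eef_pos: [665.5, -83.1, 159.5]
ee_rot: [-0.476, -0.515, -0.433, 0.567]
force: [-0.2, 0.3, -4.4]
grip_width: 0.156
```

```bash
cat >> h.py <<'E'
def stat():
    s=sense();q=s["ee_rot"];R=Ro.from_quat([q[1],q[2],q[3],q[0]]).as_matrix();g=s["eef_pos"]-19*R[:,0]
    print("t",round(s["time_s"],2),"tcp",s["eef_pos"].round(1),"grasp",g.round(1),"in stand",local(V,VY,g).round(1),"yaw",np.arctan2(R[1,1],R[0,1]).round(4),"toolx",R[:,0].round(3),"F",s["force"].round(1),"M",s["wrist_torque"].round(2),"gw",round(s["grip_width"]*85.4,1),"j",s["joints"].round(2))
    return s,R,g
E
python3 -c "
from h import *
stat()
from rig import capture
for n in('side','top'): cv2.imwrite(f'pics/{n}8.png',capture(n)[:,:,::-1])
a=cv2.imread('pics/side8.png')[60:260,300:500]
cv2.imwrite('pics/c12.png',cv2.resize(a,None,fx=3,fy=3,interpolation=2))
a=cv2.imread('pics/top8.png')[90:200,260:460]
cv2.imwrite('pics/c13.png',cv2.resize(a,None,fx=4,fy=4,interpolation=2))"
```

```text
t 15.9 tcp [665.5 -83.1 159.5] grasp [665.9 -81.3 178.4] in stand [-6.4  3.3] yaw -0.1731 toolx [-0.017 -0.094 -0.995] F [-0.2  0.3 -4.4] M [ 0.01 -0.02 -0.01] gw 13.3 j [-0.26  0.7   1.09 -0.1   1.35 -0.07]
```

View pics/c12.png

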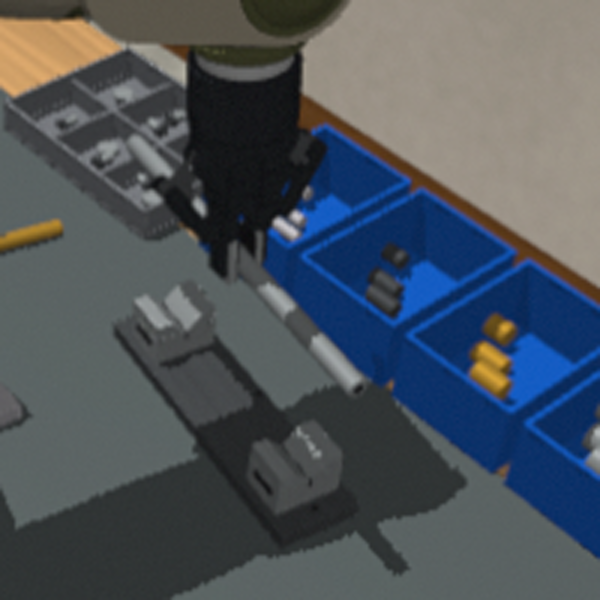

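View pics/c13.png

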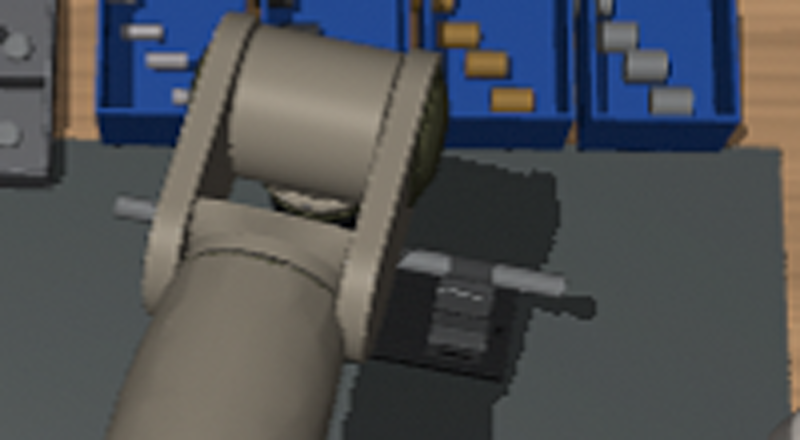

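The rod is held above the stand. Its ends are at crop (135,142) and (360,385) in the side view and (118,206) and (564,286) in the top view. I'll check the tilt and centring.

```bash
python3 -c "
from h import *
s,R,g=stat()
px=uncrop([(137,145),(158,168),(178,190),(262,280),(300,322),(330,355),(358,384)],3,(300,60))
A=[]
for q in onvert('side',px,g,VY): l=local(V,VY,q);A.append((l[1],q[2]));print(l[1].round(1),q[2].round(1))
A=np.array(A);gy=local(V,VY,g)[1];print(np.polyfit(A[:,0]-gy,A[:,1],1))
for q in onplane('top',uncrop([(118,206),(564,286)],4,(260,90)),178.5): print(q,local(V,VY,q))
"
```

```text
t 16.0 tcp [665.6 -83.4 159.7] grasp [665.9 -81.6 178.6] in stand [-6.3  3.1] yaw -0.1734 toolx [-0.017 -0.095 -0.995] F [-0.  -0.4 -4.7] M [ 0.09 -0.02  0.02] gw 13.2 j [-0.26  0.7   1.09 -0.1   1.35 -0.07]
149.6 178.5
116.8 178.2
86.7 177.8
-29.3 178.4
-77.0 177.7
-112.8 177.3
-144.5 178.4
[1.28087743e-03 1.78045296e+02]
[690.9481112  65.8542135 178.5      ] [ -7.18161151 152.61537764]
[ 639.77592291 -228.45885479  178.5       ] [  -6.62865095 -146.11270817]
```

The rod is level (0.001 rad), and its middle is at the grasp within 1 mm. I'll work out the shift to over the stand.

```bash
python3 -c "
from h import *
s,R,g=stat()
for z in (178.5,75,60,51.3): print(z,(R.T@(vu(0,0,z)-g)).round(1))
print((R.T@[0,0,-10]).round(2))
"
```

```text
t 16.0 tcp [665.6 -83.4 159.7] grasp [665.9 -81.6 178.6] in stand [-6.3  3.1] yaw -0.1734 toolx [-0.017 -0.095 -0.995] F [-0.  -0.4 -4.7] M [ 0.09 -0.02  0.02] gw 13.2 j [-0.26  0.7   1.09 -0.1   1.35 -0.07]
178.5 [0.4 6.3 3. ]
75 [103.4   6.3  -6.9]
60 [118.4   6.3  -8.4]
51.3 [127.    6.3  -9.2]
[ 9.95  0.   -0.96]
```

Emit:
jog_arm(
  increments=[
    {"rx": 0,"ry": 0,"rz": 0,"x": 0,"y": 6.5,"z": 3,"hand": 8},
    {"rx": 0,"ry": 0,"rz": 0,"x": 20,"y": 0,"z": -1.9,"hand": 8},
    {"rx": 0,"ry": 0,"rz": 0,"x": 30,"y": 0,"z": -2.9,"hand": 8},
    {"rx": 0,"ry": 0,"rz": 0,"x": 30,"y": 0,"z": -2.9,"hand": 8},
    {"rx": 0,"ry": 0,"rz": 0,"x": 18,"y": 0,"z": -1.7,"hand": 8},
  ],
)

```text
time_s: 16.62
eef_pos: [671.3, -87.6, 60.0]
ee_rot: [-0.476, -0.514, -0.433, 0.567]
force: [-0.6, -0.2, -5.1]
grip_width: 0.152
```

Emit:
jog_arm(
  increments=[
    {"rx": 0,"ry": 0,"rz": 0,"x": 5,"y": 0,"z": -0.5,"hand": 8},
    {"rx": 0,"ry": 0,"rz": 0,"x": 0,"y": 0,"z": 0,"hand": 8},
    {"rx": 0,"ry": 0,"rz": 0,"x": 0,"y": 0,"z": 0,"hand": 8},
  ],
)

```text
time_s: 17.0
eef_pos: [672.2, -87.5, 57.9]
ee_rot: [-0.477, -0.515, -0.432, 0.567]
force: [-0.8, -0.1, -3.7]
grip_width: 0.153
```

```bash
python3 -c "
from h import *
s,R,g=stat()
for z in (60,51.3): print(z,(R.T@(vu(0,0,z)-g)).round(1))
from rig import capture
for n in('side','top'): cv2.imwrite(f'pics/{n}9.png',capture(n)[:,:,::-1])
a=cv2.imread('pics/side9.png')[110:270,310:470]
cv2.imwrite('pics/c14.png',cv2.resize(a,None,fx=3.7,fy=3.7,interpolation=2))
a=cv2.imread('pics/top9.png')[110:210,260:420]
cv2.imwrite('pics/c15.png',cv2.resize(a,None,fx=5,fy=5,interpolation=2))"
```

```text
t 17.0 tcp [672.2 -87.5  57.9] grasp [672.5 -85.7  76.8] in stand [0.9 0.2] yaw -0.173 toolx [-0.015 -0.096 -0.995] F [-0.8 -0.1 -3.7] M [ 0.12 -0.04 -0.02] gw 13.1 j [-0.27  0.81  1.16 -0.11  1.16 -0.05]
60 [16.8 -0.9 -1.5]
51.3 [25.4 -0.9 -2.3]
```

View pics/c14.png

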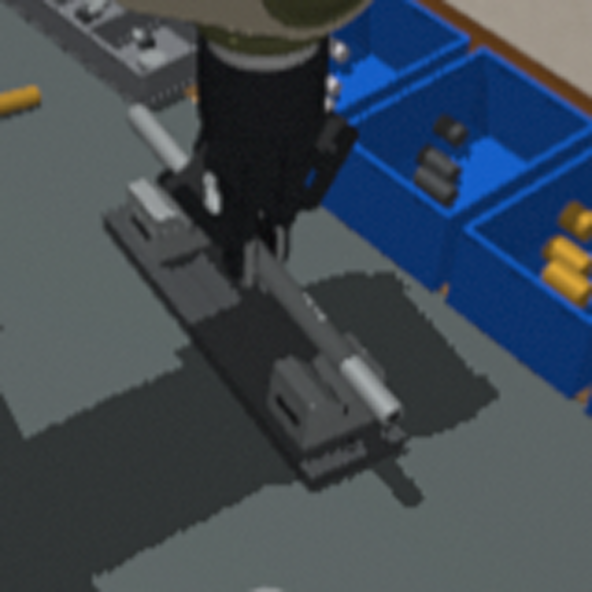

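View pics/c15.png

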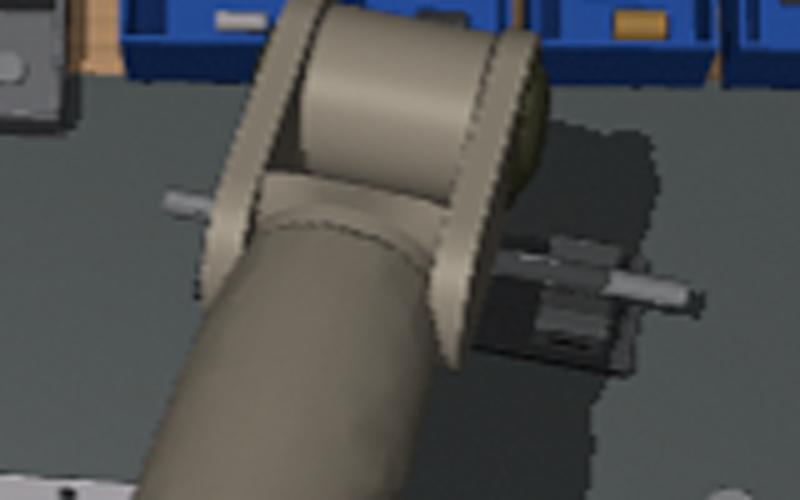

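The rod hangs right over the grooves. Down to about z = 57, then slowly until contact.

Emit:
jog_arm(
  increments=[
    {"rx": 0,"ry": 0,"rz": 0,"x": 7,"y": -0.6,"z": -0.6,"hand": 8},
    {"rx": 0,"ry": 0,"rz": 0,"x": 7,"y": 0,"z": -0.6,"hand": 8},
    {"rx": 0,"ry": 0,"rz": 0,"x": 4,"y": 0,"z": -0.4,"hand": 8},
    {"rx": 0,"ry": 0,"rz": 0,"x": 0,"y": 0,"z": 0,"hand": 8},
    {"rx": 0,"ry": 0,"rz": 0,"x": 0,"y": 0,"z": 0,"hand": 8},
  ],
)

```text
time_s: 17.73
eef_pos: [671.1, -87.4, 38.7]
ee_rot: [-0.477, -0.515, -0.432, 0.567]
force: [0.8, -0.2, -4.2]
grip_width: 0.157
```

```bash
python3 -c "
from h import *
s,R,g=stat()
for z in (60,51.3): print(z,(R.T@(vu(0,0,z)-g)).round(1))
for q in onplane('top',uncrop([(165,202),(690,297)],5,(260,110)),76.8): print(q,local(V,VY,q))
"
```

```text
t 17.73 tcp [671.1 -87.4  38.7] grasp [671.4 -85.6  57.6] in stand [-0.2  0.1] yaw -0.173 toolx [-0.016 -0.095 -0.995] F [ 0.8 -0.2 -4.2] M [ 0.14 -0.   -0.03] gw 13.4 j [-0.27  0.83  1.18 -0.11  1.13 -0.05]
60 [-2.3  0.2  0.3]
51.3 [ 6.3  0.2 -0.5]
[696.98563954  62.75993785  76.8       ] [ -0.69955764 150.61306205]
[ 644.9650252  -234.77760823   76.8       ] [  -0.4239797  -151.43769478]
```

Emit:
jog_arm(
  increments=[
    {"rx": 0,"ry": 0,"rz": 0,"x": 2,"y": 0.2,"z": -0.2,"hand": 8},
    {"rx": 0,"ry": 0,"rz": 0,"x": 1.5,"y": 0,"z": -0.1,"hand": 8},
    {"rx": 0,"ry": 0,"rz": 0,"x": 0.8,"y": 0,"z": -0.1,"hand": 8},
    {"rx": 0,"ry": 0,"rz": 0,"x": 0,"y": 0,"z": 0,"hand": 8},
  ],
)

```text
time_s: 18.23
eef_pos: [671.4, -87.5, 36.5]
ee_rot: [-0.477, -0.514, -0.432, 0.567]
force: [-7.1, 2.2, 11.2]
grip_width: 0.152
```

Contact came early, with a force of -7 N in x, so I think the rod is riding on the +x wall of a groove. I'll check the state and images.

```bash
python3 -c "
from h import *
s,R,g=stat()
from rig import capture
for n in('side','top'): cv2.imwrite(f'pics/{n}10.png',capture(n)[:,:,::-1])
a=cv2.imread('pics/side10.png')[135:255,330:450]
cv2.imwrite('pics/c16.png',cv2.resize(a,None,fx=5,fy=5,interpolation=2))
a=cv2.imread('pics/top10.png')[130:200,280:410]
cv2.imwrite('pics/c17.png',cv2.resize(a,None,fx=6,fy=6,interpolation=2))"
```

```text
t 18.23 tcp [671.4 -87.5  36.5] grasp [671.7 -85.6  55.4] in stand [0.1 0.1] yaw -0.1729 toolx [-0.016 -0.096 -0.995] F [-7.1  2.2 11.2] M [ 0.09  1.15 -0.13] gw 13.0 j [-0.27  0.84  1.18 -0.11  1.12 -0.05]
```

View pics/c16.png

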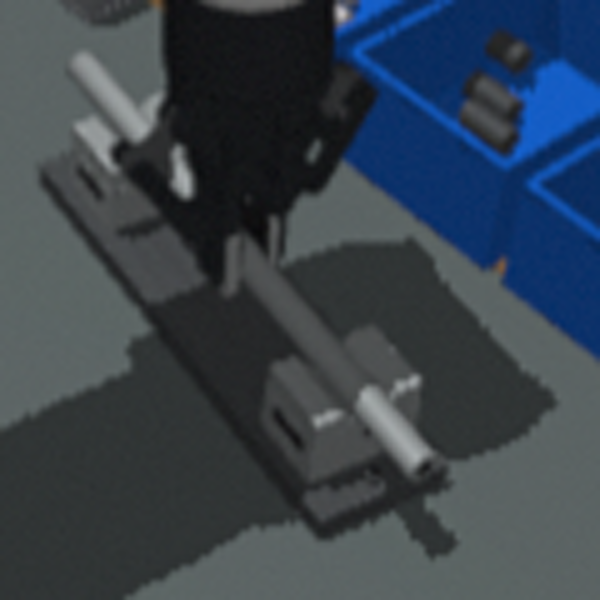

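View pics/c17.png

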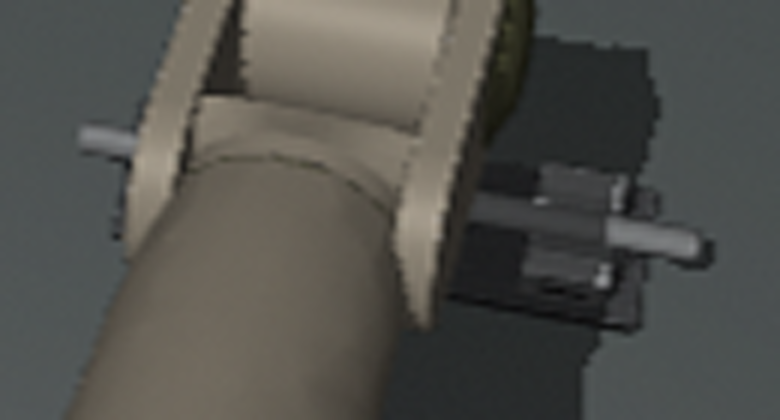

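In the side view the rod sits in the groove but rides on the +x wall (moment My 1.15, force Fx -7). I'll lift 1.5 mm, shift -2 mm in tool y, and try again.

Emit:
jog_arm(
  increments=[
    {"rx": 0,"ry": 0,"rz": 0,"x": -1.5,"y": 0,"z": 0.1,"hand": 8},
    {"rx": 0,"ry": 0,"rz": 0,"x": 0,"y": -2,"z": 0,"hand": 8},
    {"rx": 0,"ry": 0,"rz": 0,"x": 0,"y": 0,"z": 0,"hand": 8},
    {"rx": 0,"ry": 0,"rz": 0,"x": 1.2,"y": 0,"z": -0.1,"hand": 8},
    {"rx": 0,"ry": 0,"rz": 0,"x": 0,"y": 0,"z": 0,"hand": 8},
  ],
)

```text
time_s: 18.95
eef_pos: [670.7, -87.4, 36.3]
ee_rot: [-0.478, -0.516, -0.431, 0.566]
force: [3.4, 0.5, 7.0]
grip_width: 0.151
```

```bash
python3 -c "
from h import *
stat()"
```

```text
t 18.95 tcp [670.7 -87.4  36.3] grasp [670.9 -85.5  55.2] in stand [-0.7  0. ] yaw -0.1729 toolx [-0.012 -0.097 -0.995] F [3.4 0.5 7. ] M [-0.11 -0.37 -0.01] gw 12.9 j [-0.27  0.83  1.18 -0.11  1.11 -0.05]
```

The side force has flipped sign, so the groove centre lies between the two positions. Let me measure the rod's height by vision before deciding it's seated.

```bash
python3 -c "
from h import *
s,R,g=stat()
from rig import capture
cv2.imwrite('pics/side11.png',capture('side')[:,:,::-1])
a=cv2.imread('pics/side11.png')
cv2.imwrite('pics/c18.png',cv2.resize(a[195:245,385:435],None,fx=12,fy=12,interpolation=2))
cv2.imwrite('pics/c19.png',cv2.resize(a[135:185,335:385],None,fx=12,fy=12,interpolation=2))
for nm,o in(('c18',(385,195)),('c19',(335,135))):
  for y in(-150,-110,110,150): print(nm,y,[((proj('side',[vu(0,y,z)])[0]-o+.5)*12).round() for z in(51.3,55.3)])
"
```

```text
t 18.95 tcp [670.7 -87.4  36.3] grasp [670.9 -85.5  55.2] in stand [-0.7  0. ] yaw -0.1729 toolx [-0.012 -0.097 -0.995] F [3.4 0.5 7. ] M [-0.11 -0.37 -0.01] gw 12.9 j [-0.27  0.83  1.18 -0.11  1.11 -0.05]
c18 -150 [array([360., 421.]), array([363., 407.])]
c18 -110 [array([234., 271.]), array([237., 257.])]
c18 110 [array([-367., -442.]), array([-366., -457.])]
c18 150 [array([-462., -555.]), array([-462., -569.])]
c19 -150 [array([ 960., 1141.]), array([ 963., 1127.])]
c19 -110 [array([834., 991.]), array([837., 977.])]
c19 110 [array([233., 278.]), array([234., 263.])]
c19 150 [array([138., 165.]), array([138., 151.])]
```

View pics/c18.png

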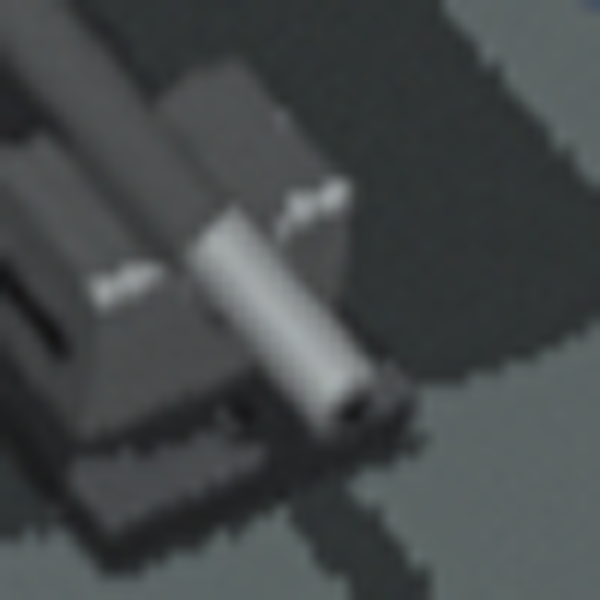

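View pics/c19.png

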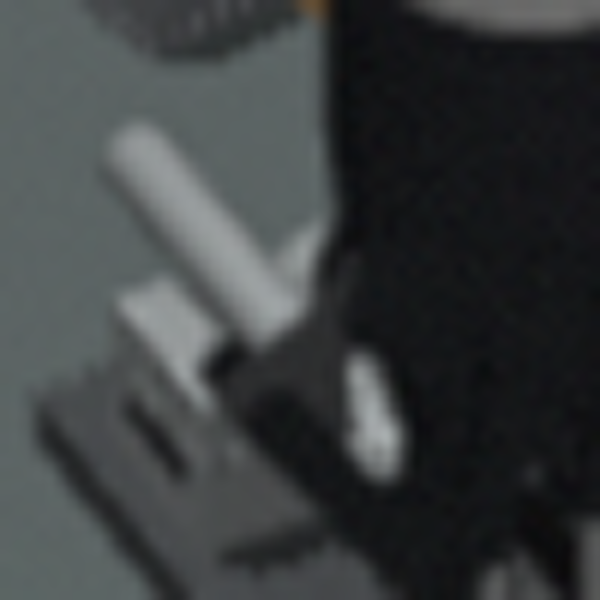

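The hand-picked points conflict, so I'll extract the rod's axis from bright masks instead.

```bash
cat >> h.py <<'E'
def seg(im,box,thr,up=8,name=None):
    x0,y0,x1,y1=box
    g=cv2.resize(cv2.cvtColor(im[y0:y1,x0:x1],cv2.COLOR_BGR2GRAY),None,fx=up,fy=up,interpolation=2)
    m=(g>thr).astype(np.uint8);n,l,st,_=cv2.connectedComponentsWithStats(m);k=1+np.argmax(st[1:,4]);c=max(cv2.findContours((l==k).astype(np.uint8),0,2)[0],key=cv2.contourArea)
    r=cv2.minAreaRect(c);b=cv2.boxPoints(r);e=[np.linalg.norm(b[1]-b[0]),np.linalg.norm(b[2]-b[1])]
    ends=[(b[0]+b[1])/2,(b[2]+b[3])/2] if e[0]<e[1] else [(b[1]+b[2])/2,(b[3]+b[0])/2]
    ends=sorted([ (q+.5)/up-.5+np.array([x0,y0]) for q in ends],key=lambda q:q[1])
    if name: v=cv2.cvtColor(g,cv2.COLOR_GRAY2BGR);cv2.drawContours(v,[c],-1,(0,0,255),1);cv2.drawContours(v,[b.astype(int)],-1,(0,255,0),1);cv2.imwrite(name,v)
    return np.array(ends),np.array(sorted(e))/up
E
python3 -c "
from h import *
im=cv2.imread('pics/side11.png');s,R,g=stat()
for box,thr,nm in(((400,211,420,232),105,'a'),((342,143,360,164),122,'b')):
  e,sz=seg(im,box,thr,20,f'pics/seg_{nm}.png');print(e.round(1),sz.round(1))
  for q in onvert('side',e,vu(0,0,0),VY): print('  y',local(V,VY,q)[1].round(1),'z',q[2].round(1))
a=cv2.imread('pics/seg_a.png');b=cv2.imread('pics/seg_b.png');h=min(a.shape[0],b.shape[0]);cv2.imwrite('pics/seg.png',np.hstack([a[:h],b[:h]]))
"
```

```text
t 19.0 tcp [670.7 -87.4  36.3] grasp [670.9 -85.5  55.2] in stand [-0.7  0.1] yaw -0.1729 toolx [-0.012 -0.097 -0.995] F [2.9 0.5 6.6] M [-0.05 -0.43 -0.02] gw 13.0 j [-0.27  0.83  1.18 -0.11  1.11 -0.05]
[[401.8 213.5]
 [413.4 227.6]] [ 6.1 18.3]
  y -100.8 z 54.2
  y -145.4 z 53.2
[[346.4 144.3]
 [359.6 160.7]] [ 7.7 21.1]
  y 148.9 z 65.2
  y 83.1 z 62.7
```

View pics/seg.png

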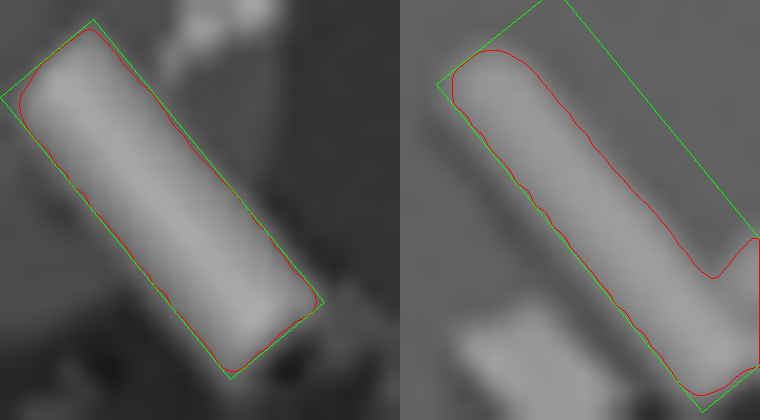

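The lateral forces show the rod confined from both sides: a 2 mm commanded shift flipped Fx. The small Mx says both blocks share the load, so it's close to seated. I'll centre it, drop the grip to 20 N so that any remaining tilt settles in the grip, and check.

Emit:
jog_arm(
  increments=[
    {"rx": 0,"ry": 0,"rz": 0,"x": 0,"y": 0.6,"z": 0,"hand": 8},
    {"rx": 0,"ry": 0,"rz": 0,"x": 0,"y": 0,"z": 0,"hand": 8},
    {"rx": 0,"ry": 0,"rz": 0,"x": 0.5,"y": 0,"z": 0,"hand": 8},
    {"rx": 0,"ry": 0,"rz": 0,"x": 0,"y": 0,"z": 0,"hand": 8},
  ],
  force=20,
)

```text
time_s: 19.5
eef_pos: [670.9, -87.4, 36.1]
ee_rot: [-0.478, -0.515, -0.431, 0.566]
force: [-0.8, 1.4, 9.3]
grip_width: 0.152
```

```bash
python3 -c "
from h import *
s,R,g=stat()
from rig import capture
im=capture('side')[:,:,::-1].copy();cv2.imwrite('pics/side12.png',im)
d=cv2.absdiff(im,cv2.imread('pics/side11.png'))
print(d[143:165,340:362].mean(),d[205:235,398:420].mean())
"
```

```text
t 19.5 tcp [670.9 -87.4  36.1] grasp [671.2 -85.5  55. ] in stand [-0.5  0.1] yaw -0.1731 toolx [-0.013 -0.096 -0.995] F [-0.8  1.4  9.3] M [-0.    0.15 -0.17] gw 12.9 j [-0.27  0.83  1.18 -0.11  1.12 -0.05]
1.4352617079889807 0.9363636363636364
```

The side force is now about zero and the rod isn't moving. I'll relieve the downward preload, then open gently.

Emit:
jog_arm(
  increments=[
    {"rx": 0,"ry": 0,"rz": 0,"x": -0.7,"y": 0,"z": 0,"hand": 8},
    {"rx": 0,"ry": 0,"rz": 0,"x": -0.5,"y": 0,"z": 0,"hand": 8},
    {"rx": 0,"ry": 0,"rz": 0,"x": 0,"y": 0,"z": 0,"hand": 8},
  ],
)

```text
time_s: 19.92
eef_pos: [670.8, -87.4, 36.1]
ee_rot: [-0.477, -0.515, -0.431, 0.566]
force: [4.6, -1.3, 5.8]
grip_width: 0.153
```

Emit:
jog_arm(
  increments=[
    {"rx": 0,"ry": 0,"rz": 0,"x": 0,"y": 0,"z": 0,"hand": 13},
    {"rx": 0,"ry": 0,"rz": 0,"x": 0,"y": 0,"z": 0,"hand": 15},
    {"rx": 0,"ry": 0,"rz": 0,"x": 0,"y": 0,"z": 0,"hand": 17},
    {"rx": 0,"ry": 0,"rz": 0,"x": 0,"y": 0,"z": 0,"hand": 20},
    {"rx": 0,"ry": 0,"rz": 0,"x": 0,"y": 0,"z": 0,"hand": 24},
  ],
)

```text
time_s: 20.55
eef_pos: [668.9, -86.9, 34.4]
ee_rot: [-0.476, -0.514, -0.433, 0.567]
force: [0.6, 0.2, -0.2]
grip_width: 0.282
```

Emit:
jog_arm(
  increments=[
    {"rx": 0,"ry": 0,"rz": 0,"x": 0,"y": 0,"z": 0,"hand": 30},
    {"rx": 0,"ry": 0,"rz": 0,"x": 0,"y": 0,"z": 0,"hand": 36},
    {"rx": 0,"ry": 0,"rz": 0,"x": 0,"y": 0,"z": 0,"hand": 40},
  ],
)

```text
time_s: 20.92
eef_pos: [669.7, -87.1, 35.2]
ee_rot: [-0.476, -0.514, -0.432, 0.567]
force: [-0.6, 0.4, -0.1]
grip_width: 0.469
```

```bash
python3 -c "
from h import *
s,R,g=stat()
from rig import capture
im=capture('side')[:,:,::-1].copy();cv2.imwrite('pics/side13.png',im)
cv2.imwrite('pics/c20.png',cv2.resize(im[135:255,330:450],None,fx=5,fy=5,interpolation=2))
"
```

```text
t 20.93 tcp [669.7 -87.1  35.2] grasp [670.  -85.3  54.1] in stand [-1.6  0.2] yaw -0.173 toolx [-0.017 -0.095 -0.995] F [-0.6  0.4 -0.1] M [0.04 0.04 0.04] gw 40.1 j [-0.27  0.83  1.18 -0.11  1.12 -0.05]
```

View pics/c20.png

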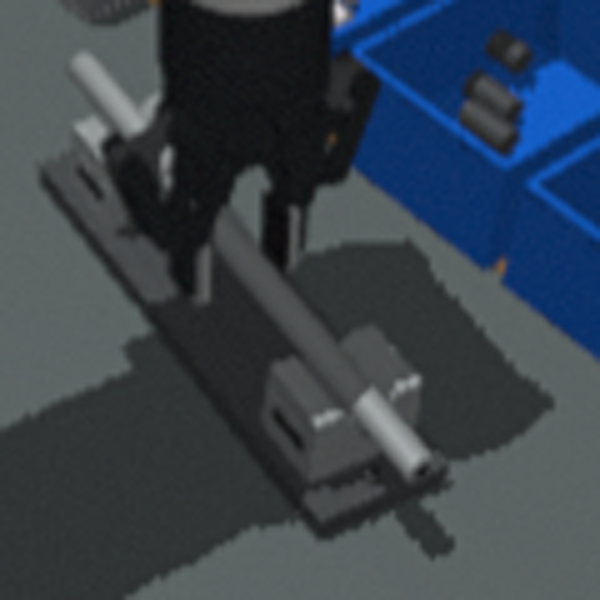

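The rod is released and rests in both V-blocks. I'll back the hand straight up and away so the cameras can see.

Emit:
jog_arm(
  increments=[
    {"rx": 0,"ry": 0,"rz": 0,"x": -15,"y": 1,"z": 1.4,"hand": 44},
    {"rx": 0,"ry": 0,"rz": 0,"x": -35,"y": 0,"z": 3.3,"hand": 50},
    {"rx": 0,"ry": 0,"rz": 0,"x": -40,"y": 0,"z": 3.8,"hand": 50},
    {"rx": 0,"ry": 0,"rz": 0,"x": -40,"y": 0,"z": 3.8,"hand": 50},
    {"rx": 0,"ry": 0.097,"rz": 0,"x": -20,"y": 0,"z": 0,"hand": 50},
  ],
)

```text
time_s: 21.6
eef_pos: [672.0, -83.8, 189.7]
ee_rot: [0.456, 0.542, 0.455, -0.539]
force: [0.2, 0.0, -0.7]
grip_width: 0.587
```

Emit:
jog_arm(
  increments=[
    {"rx": 0,"ry": 0,"rz": 0,"x": 0,"y": -40,"z": 0,"hand": 50},
    {"rx": 0,"ry": 0,"rz": 0,"x": 0,"y": -45,"z": 0,"hand": 50},
    {"rx": 0,"ry": 0,"rz": 0,"x": 0,"y": -45,"z": 0,"hand": 50},
    {"rx": 0,"ry": 0,"rz": 0,"x": 0,"y": -45,"z": 0,"hand": 50},
    {"rx": 0,"ry": 0,"rz": 0,"x": 0,"y": -45,"z": 0,"hand": 50},
  ],
)

```text
time_s: 22.22
eef_pos: [453.2, -46.9, 186.8]
ee_rot: [0.456, 0.542, 0.454, -0.541]
force: [0.4, -0.5, 0.6]
grip_width: 0.582
```

Emit:
jog_arm(
  increments=[
    {"rx": 0,"ry": 0,"rz": 0,"x": 0,"y": -40,"z": 0,"hand": 50},
    {"rx": 0,"ry": 0,"rz": 0,"x": 0,"y": 0,"z": 0,"hand": 50},
    {"rx": 0,"ry": 0,"rz": 0,"x": 0,"y": 0,"z": 0,"hand": 50},
  ],
)

```text
time_s: 22.6
eef_pos: [415.9, -40.6, 186.7]
ee_rot: [0.456, 0.542, 0.454, -0.541]
force: [1.1, 0.2, -0.3]
grip_width: 0.586
```

```bash
python3 -c "
from h import *
s,R,g=stat()
from rig import capture
for n in('side','top'): cv2.imwrite(f'pics/{n}14.png',capture(n)[:,:,::-1])
a=cv2.imread('pics/top14.png');cv2.imwrite('pics/c21.png',cv2.resize(a[135:195,280:410],None,fx=6,fy=6,interpolation=2))
a=cv2.imread('pics/side14.png');cv2.imwrite('pics/c22.png',cv2.resize(a[135:255,330:450],None,fx=5,fy=5,interpolation=2))
"
```

```text
t 22.6 tcp [415.9 -40.6 186.7] grasp [415.9 -40.6 205.7] in stand [-2.597e+02  2.000e-01] yaw -0.1731 toolx [ 0.002 -0.001 -1.   ] F [ 1.1  0.2 -0.3] M [ 0.    0.01 -0.  ] gw 50.1 j [-0.38  0.12  1.86  0.    1.16 -0.21]
```

View pics/c21.png

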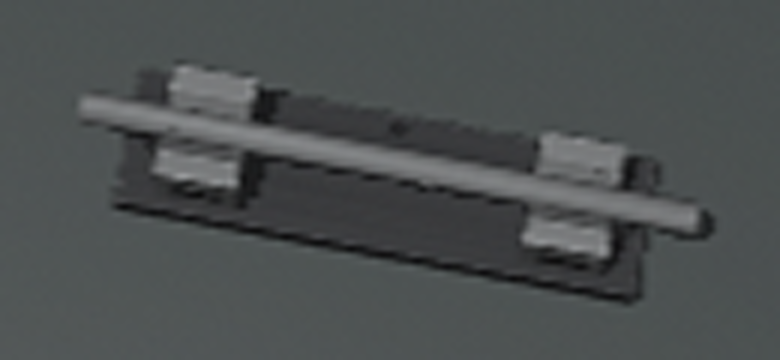

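View pics/c22.png

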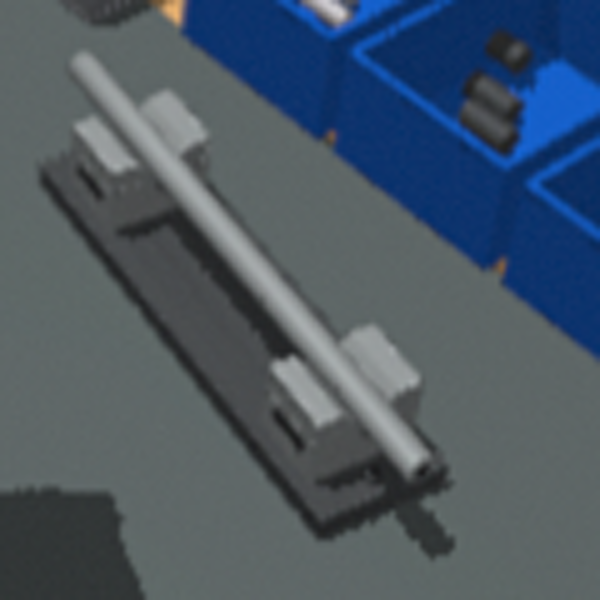

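View pics/top14.png

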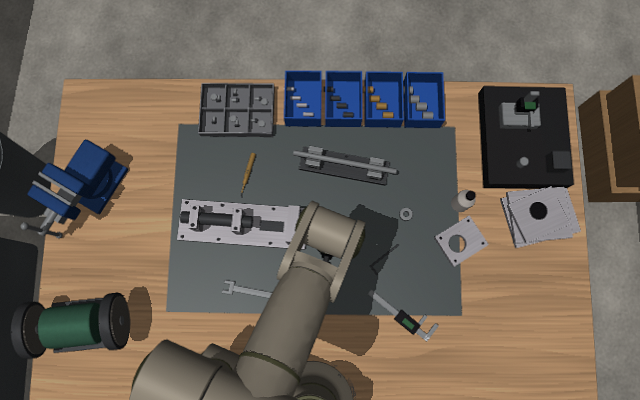

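The rod lies in both grooves, with ends at crop (80,107) and (704,219) in the top view. The bystanders look unmoved. Numeric check of seating and overhang:

```bash
python3 -c "
from h import *
for q in onplane('top',uncrop([(79,106),(703,219)],6,(280,135)),51.3): print('top end',q.round(1),local(V,VY,q).round(1))
im=cv2.imread('pics/side14.png')
px=uncrop([(100,85),(150,146),(230,243),(300,325),(365,403),(400,445)],5,(330,135))
for q in onvert('side',px,vu(0,0,0),VY): print('y',local(V,VY,q)[1].round(1),'z',q[2].round(1))
# bystander movement
for n in('top','side'):
  a=cv2.imread(f'pics/{n}0.png');b=cv2.imread(f'pics/{n}14.png');d=cv2.absdiff(a,b).max(2)
  for nm,X in(('coupling',None),):pass
  B={'top':{'coup':(396,204,416,224),'hex':(366,240,402,276),'plate':(432,215,490,268),'deb':(236,148,262,200),'bottle':(450,186,478,214)},'side':{'coup':(368,264,398,292),'hex':(286,280,348,302),'plate':(368,318,450,394),'deb':(270,130,324,154),'bottle':(436,282,474,342)}}[n]
  print(n,{k:(float(d[v[1]:v[3],v[0]:v[2]].mean().round(1)),int((d[v[1]:v[3],v[0]:v[2]]>40).sum())) for k,v in B.items()})
"
```

```text
top end [697.8  63.8  51.3] [ -0.  151.8]
top end [ 645.4 -235.9   51.3] [   0.2 -152.5]
y 131.7 z 54.3
y 82.4 z 53.1
y 8.3 z 51.8
y -51.7 z 52.4
y -104.3 z 51.9
y -131.4 z 51.7
top {'coup': (2.2, 8), 'hex': (23.7, 590), 'plate': (1.2, 0), 'deb': (1.1, 0), 'bottle': (1.2, 0)}
side {'coup': (10.8, 3), 'hex': (29.0, 638), 'plate': (14.2, 0), 'deb': (41.0, 649), 'bottle': (11.8, 0)}
```

The rod is seated: x is about 0, z about 52, and the ends are at +151.8 and -152.5. The hex key and deburring tool differences look like the arm or its shadow in front of them. Handing in.

```bash
python3 -c "
from rig import *
print(finish_job())"
```

```text
the job is handed in; nothing more can be done
None
```

The push rod is out of the guide unit and lying in both V-blocks, released, with the hand clear of it. I handed the job in at about 22.7 s of the 56 s allowed.

**How it went:** I drew the rod out with three strokes gripped in the window. I then gripped it near its middle just outside the front plate, while the barrel still guided it, and pulled it fully clear. In the grip it had tipped about 0.1 rad, leading end low. I levelled it by tilting the tool before carrying it to the stand.

**Last checks:**
- **Seating:** the rod lies on the groove line within 0.2 mm. Its axis is at z about 52 to 54 mm against 51.3 nominal, within camera error.
- **Overhang:** the ends are at +151.8 and -152.5 mm from the stand's centre, so the overhangs match within about 1 mm.
- **Forces:** the highest wrist reading I saw was about 13 N, in the first set-down, when the rod rode on one groove wall. I lifted it 1.5 mm, re-centred it, and set it down again.

**Checks that disagreed:**
- At contact, the tool pose put the rod about 4 mm higher than its seated height. The forces and the final pictures say it is seated.
- Comparing pictures before and after, the coupling, bored plate and oil bottle show no movement. The deburring tool differs only in the side view; the top view shows no change.
- The hex key differs in both views. I put that down to the arm's shadow, since it appears to lie where it was, but I didn't confirm it separately.

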